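Load a finned bracket into a drill jig

ROBOT

A 7-joint arm with a two-finger parallel gripper is mounted at the origin on the work surface. World frame = base frame: x ahead of the robot, y to its left, z up, the work surface at z = 0. Lengths are in mm, angles in rad, forces in N, time in s.
With the tool pointing down it reaches from about 400 to 875 mm from the base axis. Payload 4.4 kg.
Tool frame: the origin (TCP) lies at the very end of the fingers, on their centre line; the grasp point (between the pads) lies 19 mm behind it; y points along the fingers, z is the direction in which the jaws open and shut, and the axes are right-handed (so a half turn about y gives the same grasp; the last joint's range is limited). The gripper opens to 85 mm and grips with 20 to 120 N. Pads are 22 mm wide; open, the fingers measure 114 mm over their backs; the gripper's body (76 mm by 85 mm) begins 54 mm behind the grasp point. The pads swing forward as they close: fully open they stand 13 mm farther back than shut.
Start: joints at [-1.235, 0.628, 0.038, 1.517, -0.027, 0.996, -0.02], TCP at [254.177, 598.257, 231.313] pointing down, gripper open.
Joint ranges: [-3.06, 3.06], [-0.37, 2.12], [-1.25, 1.32], [0.18, 2.47], [-1.1, 4.24], [0.23, 1.98], [-2.94, 2.94]. Speed limits (rad/s): [2.57, 2.57, 3.14, 3.14, 3.14, 3.14, 3.14].

INTERFACE

Orientations are given as [roll, pitch, yaw] about the fixed x, y, z axes, in that order (R = Rz(yaw) Ry(pitch) Rx(roll)).
In Python, from cell import read_state, get_image, finish_job gives the robot as it stands. The module is installed in compiled form; this text tells all that it offers.
- The arm moves only by the tool servo_tool, never from a script. Its argument "increments" is a list of rows, each an object of numbers: "dx", "dy", "dz": the shift along the world's x, y, z in cm; "ax", "ay", "az": the turn, a rotation vector about the world's x, y, z in rad; "claw": the closure, from -1 (fully open) to 1 (shut). A call has 1 to 8 rows; each row is the pose to reach, as a shift and turn from the pose commanded when the call began; what a row does not reach only later rows make up. A row lasts 1/12 s, in which the tool goes at most 41.7 mm and 7.16 degrees, less where a joint would pass 70% of its speed; a pose out of reach is approached as far as the arm can. A call with a gripper value outside its range is refused whole. The fingers move at their own pace and stop on an object; the grip force is fixed at half the most. Time passes only in rows, so rows that repeat a pose let the fingers close. It gives the time, the measured TCP pose, the force and the opening at its end, in the units of the state.
- read_state(): the state, without advancing time (a new reading comes with each control period).
- get_image(name): name is "scene" or "top" or "wrist"; returns a dict with "color" (400x640x3 uint8, red, green, blue), "fov_y" (degrees; the focal length in pixels is half the picture's height over the tangent of half this angle, whatever the lens; pixels are square), "cx", "cy" (the principal point, pixels), "R" (3x3) and "t" (3): a world point X has camera coordinates R X + t. Camera axes: x right, y down, z forward; pixel columns grow to the right and rows downward; lengths in mm; the calibration is good to about 2 mm. A picture is of the moment at which its call begins. There is no depth.
- finish_job(): hands the job in, once; it reports no verdict.
The state is a dict: "clock": time; "qpos": joint angles; "qd": joint speeds; "tau": joint torques, N m; "eef_pos": TCP position; "tool_rot": TCP orientation; "force": force on the tool from outside, world axes, zero at the start; "torque": the same for the moment, N m; "width": finger opening in mm.
Only numpy, scipy, OpenCV 4.12 (cv2) and the standard library are available. Lean on these libraries where they do the work, as an engineer would, in place of code of your own. Each camera call takes 0.05 s, during which the arm holds its last target.

TASK

Load the drill jig: pick up the narrower of the two finned brackets and slide it, plain end first and fin up, along the bed between the rails and under the drill bridge until it is fully home against the end stop. Then swing the latch arm fully closed behind it. Do not knock the clear chip guard over the jig, and leave the wide bracket, the bottle and the screwdriver where they are.

Things in the scene. Friction and masses are not known exactly. Their poses are not given: they have to be found in the camera images.
- bracket: Narrower bracket, aluminium, about 0.2 kg, loose: flat base 110 (x) x 60 (y) x 8 mm with an upright fin along the middle of its top, to grip: 10 mm thick (y), from the base's rear edge x = -55 to x = -7 mm, its top 50 mm above the underside. Origin: centre of the base's underside; +x points to the plain end, which goes in first; z up.
- wide_bracket: Bystander: the same kind of bracket with a base 92 mm wide (y), too wide for the jig; loose. Origin and axes as for the narrow one. The two may lie on either side of the jig.
- jig: Steel drill jig, fixed. Its frame lies on the bench so that the bracket fully home is at x = 0, y = 0, z = 12 mm, yaw 0 in it. +x: direction of sliding in (to the robot's left, yaw 1.2 to 1.8). Bed 12 mm thick, x -120 to 75, y +-72. Rails: inner faces at y = +-32, 13 mm wide, tops at z = 25, from x = -44 to 70; flared mouth from x = -56 mm.
- bridge_mouth (a point): Centre of the opening under the grey drill bridge, in its near face, jig's x = 5, z = 18.5 mm. The bridge spans the rails: jig's x 5 to 53, y +-45, underside at z = 25, top at z = 53 mm (brass bushes to 59). The bracket's base slides under it; the fin stays 12 mm before its face when home.
- stop_face (a point): Middle of the end stop's face that the bracket's plain end meets: jig's x = 55, z = 18.5 mm. The stop is a steel bar across the rails behind the bridge, its top at z = 25 mm.
- guard: Clear chip guard, rigid on the jig, sharing its origin and axes: horizontal plate 4 mm thick at z = 140 mm, x -30 to 53, y +-50, with an 8 mm high aluminium strip along the front edge (x -31 to -25), on two 8 mm posts at x = 46, y = +-38. It overhangs the bridge's mouth and half of the fin of a bracket at home, so a gripper on the fin must lean back from the bridge.
- latch (a joint): Latch arm of the jig, rad: 0 = fully closed (hard stop; arm along the jig's +y, across the bed behind the bracket), growing as it opens, to 2.1; at 1.57 it points along the jig's -x. It closes 3 mm behind a bracket that is home and cannot close on one that is not. Light friction (about 1 N at the knob), no spring: it stays where left.
- latch_pivot (a point): Point on the latch's upright pivot axis, jig's x = -68, y = -52, z = 20 mm. The arm is 20 mm wide, lies at z = 15.5 to 24.5 mm and reaches 62 mm from this axis.
- latch_knob (a point): Centre of the top of the black knob on the latch arm, 52 mm from the pivot: upright cylinder of 16 mm diameter, from z = 24.5 to 57.5 mm above the bench. With the latch closed it is at the jig's x = -68, y = 0 mm.
- bottle: Bystander: closed green bottle, 54 mm diameter, 100 mm high, loose. Origin: centre of the underside.
- screwdriver: Bystander: screwdriver lying on the bench, loose, about 200 mm long. Origin: under its middle; x along it.
Things that resemble listed ones, but are neither listed nor needed, are in the scene too. There is more than one size of the jig; the one meant has the size given above.

How it is judged (in metres and radians):
On the way, in this order (a step that is already met when the one before it is completed fails the run):
1. the narrow bracket is fully home under the bridge (x of bracket in the frame of jig between -0.004 and 0.004 m and y of bracket in the frame of jig between -0.005 and 0.005 m and z of bracket in the frame of jig below 0.016 m and angle between bracket's own z axis and vertical below 0.06 rad and angle between the x axis of bracket and the x axis of jig, either way round below 0.08 rad), for 0.2 s.
2. the latch is closed behind it (value of joint latch below 0.12 rad), for 0.2 s.
At the end, for the whole second after the job is handed in: The narrow bracket lies flat on the jig's bed, at rest, within 4 mm of home along the jig, 5 mm sideways, 0.08 rad in yaw and 0.06 rad of level; the latch is within 0.12 rad of closed (all of step 1 and value of joint latch below 0.12 rad and linear speed of bracket below 0.02 m/s); the robot touches nothing.
It fails at once if the chip guard is knocked (more than 10 N) (contact force between guard and anything else above 10 N).
It fails at once if the wide bracket is moved by more than 20 mm (distance of wide_bracket from where it was at the start of the episode above 0.02 m).
It fails at once if the bottle is moved by more than 20 mm (distance of bottle from where it was at the start of the episode above 0.02 m).
It fails at once if the screwdriver is moved by more than 20 mm (distance of screwdriver from where it was at the start of the episode above 0.02 m).
It also fails if it takes over 59 s, if anything falls off the work surface, if the arm or the gripper's body presses on something with over 40 N, if the wrist force passes 120 N, or if a joint passes its speed limit or range.

## Working session

There is one attempt and no reset: what is moved stays moved. The work goes in short steps, Python scripts to look and compute and a tool call to move; the robot and the scene stay as the last step left them, time stands still between calls to the robot, and variables do not carry over. Pictures are saved under pics/ and viewed, and the job is handed in when it is done.

Besides the shell and the picture viewer there is one more tool, called after "Call:" as a command line: name --argument value ..., lists and objects as JSON in quotes. servo_tool: Moves the arm, as the interface text tells. Its arguments: {"type":"object","properties":{"increments":{"type":"array","items":{"type":"object","properties":{"dx":{"type":"number"},"dy":{"type":"number"},"dz":{"type":"number"},"ax":{"type":"number"},"ay":{"type":"number"},"az":{"type":"number"},"claw":{"type":"number"}}}}},"required":["increments"]}

```bash
mkdir -p pics; cat > h.py <<'E'
import numpy as np, cv2, pickle
from cell import read_state, get_image
def grab(n,tag):
    im=get_image(n); pickle.dump(im,open(f'pics/{tag}.pkl','wb'))
    cv2.imwrite(f'pics/{tag}.png',im['color'][:,:,::-1]); return im
def load(tag): return pickle.load(open(f'pics/{tag}.pkl','rb'))
def f(im): return im['color'].shape[0]/2/np.tan(np.radians(im['fov_y'])/2)
def back(im,u,v,z):
    R=np.array(im['R']);t=np.array(im['t']);F=f(im)
    d=R.T@np.array([(u-im['cx'])/F,(v-im['cy'])/F,1]); c=-R.T@t
    return c+d*(z-c[2])/d[2]
def proj(im,X):
    p=np.array(im['R'])@np.array(X,float)+np.array(im['t']);F=f(im)
    return np.array([F*p[0]/p[2]+im['cx'],F*p[1]/p[2]+im['cy']])
def crop(tag,x0,y0,x1,y1,k,out):
    c=load(tag)['color'][y0:y1,x0:x1,::-1]
    cv2.imwrite(f'pics/{out}.png',cv2.resize(c,None,fx=k,fy=k,interpolation=cv2.INTER_CUBIC))
E
python3 - <<'E'
from h import *
for n in ['scene','top','wrist']:
    im=grab(n,n+'0'); print(n,im['fov_y'],im['cx'],im['cy'],(-np.array(im['R']).T@np.array(im['t'])).round())
print(read_state())
E
```

```text
scene 57.728143119274144 321.50134264160147 202.47444541875203 [1269.  184.  694.]
top 52.85493151476009 321.77618074899743 201.13711105223624 [412. -22. 909.]
wrist 66.39928844540593 320.5786216038566 200.73808958823457 [185. 628. 372.]
{'clock': 0.15, 'qpos': array([-1.23483133,  0.62915651,  0.0384387 ,  1.51810842, -0.02700168,
        0.99632504, -0.01999105]), 'qd': array([-0.0007535 , -0.00352096, -0.00182831, -0.00196732, -0.001169  ,
        0.00085157,  0.00120393]), 'tau': array([ 2.34902902e-03, -5.63796365e+01,  1.22869123e+00, -1.93646157e+01,
        1.13444249e-02,  7.50219275e-03,  4.22317021e-05]), 'eef_pos': array([253.95818107, 597.82470905, 230.59492539]), 'tool_rot': array([-1.57227625e+00, -8.84644590e-07, -4.01748441e-01]), 'force': array([-0.00916679, -0.52514758, -1.24709274]), 'torque': array([-0.01276757,  0.0013367 ,  0.04663179]), 'width': 85.60905617872703}
```

View pics/scene0.png

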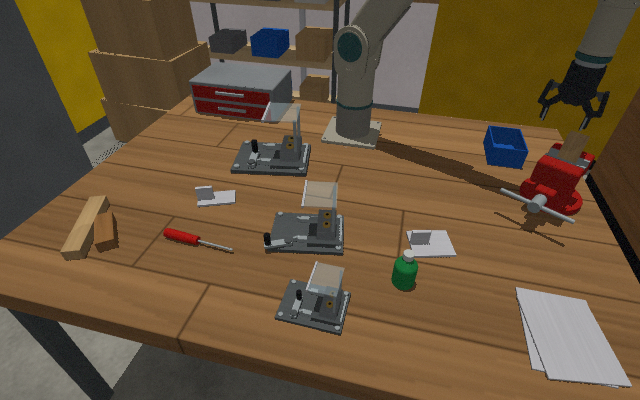

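View pics/top0.png

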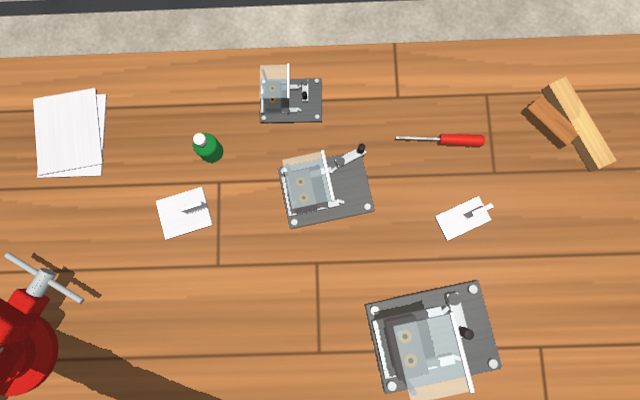

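View pics/wrist0.png

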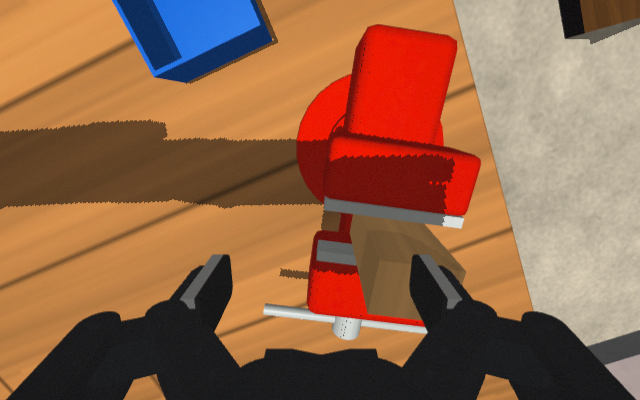

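```bash
python3 - <<'E'
from h import *
crop('top0',260,130,400,240,5,'jigc')
crop('top0',420,180,520,250,7,'brc')
crop('top0',145,175,225,245,7,'blc')
E
```

```text
(no output)
```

View pics/jigc.png

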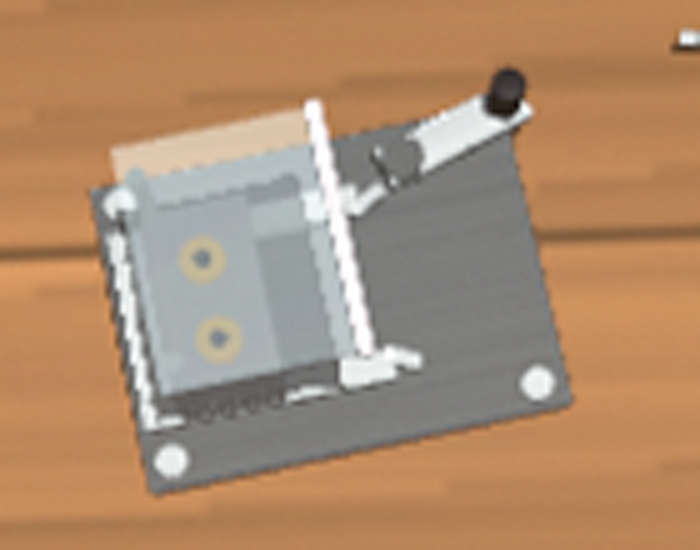

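View pics/brc.png

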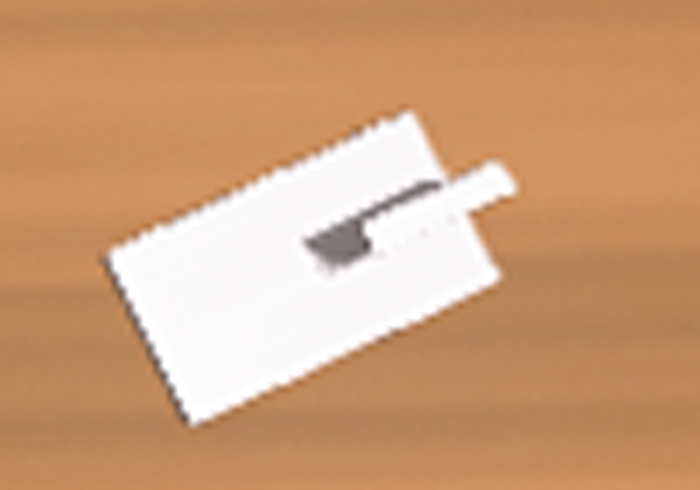

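View pics/blc.png

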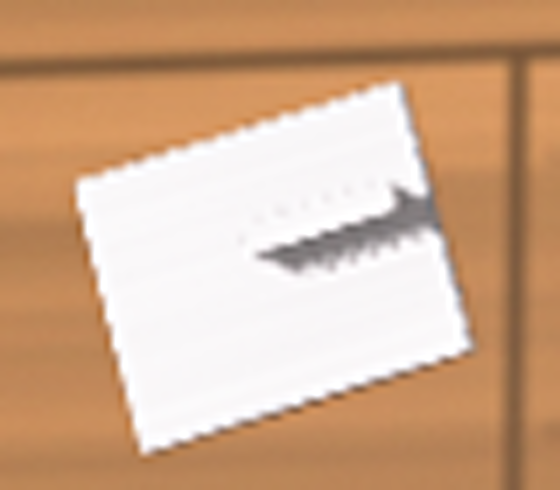

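The narrow bracket is probably the right one at (465,218): its base looks about 2:1. The left one at (185,212) is wider. There are three jigs: small (290,98), middle (326,188) and large (432,335). I'll check all of them against the given sizes.

```bash
python3 - <<'E'
from h import *
im=load('top0')
def fit(pts,obj):
    obj=np.array(obj,float);pts=np.array(pts)[:,:2]
    a=obj-obj.mean(0);b=pts-pts.mean(0)
    th=np.arctan2((a[:,0]*b[:,1]-a[:,1]*b[:,0]).sum(),(a*b).sum())
    R=np.array([[np.cos(th),-np.sin(th)],[np.sin(th),np.cos(th)]])
    t=pts.mean(0)-R@obj.mean(0)
    return t,th,(pts-(obj@R.T+t)).round(1).tolist()
def meas(name,px,z,off,k,obj):
    P=[back(im,p[0]/k+off[0],p[1]/k+off[1],z) for p in px]
    P=np.array(P); print(name,P[:,:2].round().tolist(),'sides',[np.linalg.norm(P[i]-P[(i+1)%4]).round(1) for i in range(4)])
    if obj: print('   fit',fit(P,obj))
# jig: front-left order: (75,+y?) image left=+y world = jig +x ; jig +y = world -x = image down
J=[(75,-72),(75,72),(-120,72)]
meas('jig mid',[(92,190),(152,493),(572,403),(512,128)],12,(260,130),5,[(75,-72),(75,72),(-120,72),(-120,-72)])
meas('jig big',[(365,304),(388,393),(500,366),(478,280)],12,(0,0),1,None)
meas('jig small',[(260,78),(260,123),(322,123),(322,78)],12,(0,0),1,None)
meas('br R',[(108,253),(192,424),(500,275),(412,112)],8,(420,180),7,[(55,-30),(55,30),(-55,30),(-55,-30)])
meas('br L',[(77,185),(142,453),(472,348),(400,83)],8,(145,175),7,None)
P=back(im,260+507/5,130+80/5,57.5);print('knob',P)
E
```

```text
jig mid [[640.0, 89.0], [500.0, 64.0], [534.0, -126.0], [663.0, -104.0]] sides [np.float64(142.6), np.float64(192.6), np.float64(130.0), np.float64(195.0)]
   fit (array([580.67298974,   3.06576409]), np.float64(1.7270766094873369), [[-0.1, 0.9], [1.8, -2.0], [6.1, 1.2], [-7.8, -0.1]])
jig big [[331.0, -95.0], [149.0, -135.0], [197.0, -372.0], [375.0, -342.0]] sides [np.float64(186.2), np.float64(242.0), np.float64(180.6), np.float64(251.1)]
jig small [[862.0, 131.0], [750.0, 131.0], [744.0, -14.0], [856.0, -17.0]] sides [np.float64(112.5), np.float64(145.2), np.float64(112.1), np.float64(148.1)]
br R [[518.0, -262.0], [463.0, -284.0], [507.0, -386.0], [561.0, -363.0]] sides [np.float64(59.7), np.float64(110.7), np.float64(58.3), np.float64(109.4)]
   fit (array([ 512.10085848, -323.54219259]), np.float64(1.974495908276), [[-0.1, -0.6], [-0.2, 0.6], [0.9, 0.3], [-0.6, -0.3]])
br L [[572.0, 371.0], [484.0, 347.0], [514.0, 241.0], [602.0, 266.0]] sides [np.float64(91.5), np.float64(110.5), np.float64(91.6), np.float64(109.9)]
knob [671.69163311 -99.02989375  57.5       ]
```

The right bracket measures 110x60, so it is the narrow one, and its fin points right. The middle jig measures 195x144, so it is the one meant; the big one is about 250x186 and the small one about 147x112. Next I'll refine the jig pose with an overlay in both cameras.

```bash
cat >> h.py <<'E'
def J2W(t,th):
    c,s=np.cos(th),np.sin(th)
    return lambda p:np.array([t[0]+c*p[0]-s*p[1],t[1]+s*p[0]+c*p[1],p[2]])
JF={'bedTL':(75,-72,12),'bedBL':(75,72,12),'bedBR':(-120,72,12)}
def overlay(tag,t,th,x0,y0,x1,y1,k,out,lines):
    im=load(tag);c=im['color'][y0:y1,x0:x1,::-1]
    c=cv2.resize(c,None,fx=k,fy=k,interpolation=cv2.INTER_CUBIC);T=J2W(t,th)
    for pl,col in lines:
        q=np.array([(proj(im,T(p))-[x0,y0]+.5)*k-.5 for p in pl]).round().astype(int)
        cv2.polylines(c,[q.reshape(-1,1,2)],True,col,1)
    cv2.imwrite(f'pics/{out}.png',c)
def rect(a,b,c,d,z): return [(a,c,z),(b,c,z),(b,d,z),(a,d,z)]
JL=[(rect(-120,75,-72,72,12),(0,0,255)),(rect(5,53,-45,45,53),(0,255,0)),(rect(-30,53,-50,50,142),(255,0,0)),(rect(-44,70,32,45,25),(0,255,255)),(rect(-44,70,-45,-32,25),(0,255,255))]
E
python3 - <<'E'
from h import *
from scipy.optimize import least_squares
im=load('top0')
obs=[((75,-72,12),(92,190)),((75,72,12),(152,493)),((-120,72,12),(572,403)),
]
def res(p):
    T=J2W(p[:2],p[2]);return np.concatenate([proj(im,T(o))-(np.array(u)/5+[260,130]) for o,u in obs])
s=least_squares(res,[580,3,1.75]);print(s.x,s.fun.round(2))
overlay('top0',s.x[:2],s.x[2],260,130,400,240,5,'ovt',JL)
overlay('scene0',s.x[:2],s.x[2],250,170,360,270,6,'ovs',JL)
E
```

```text
[583.46109505   3.72741376   1.75038874] [-0.48 -0.38 -0.3   0.22  0.77  0.11]
```

View pics/ovt.png

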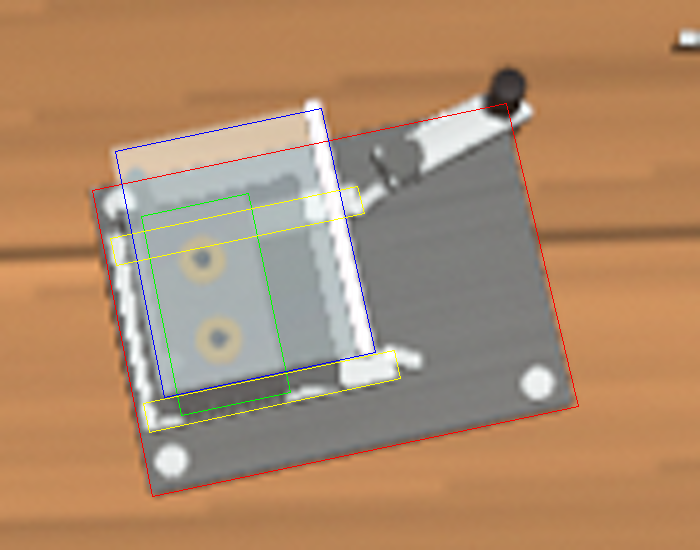

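View pics/ovs.png

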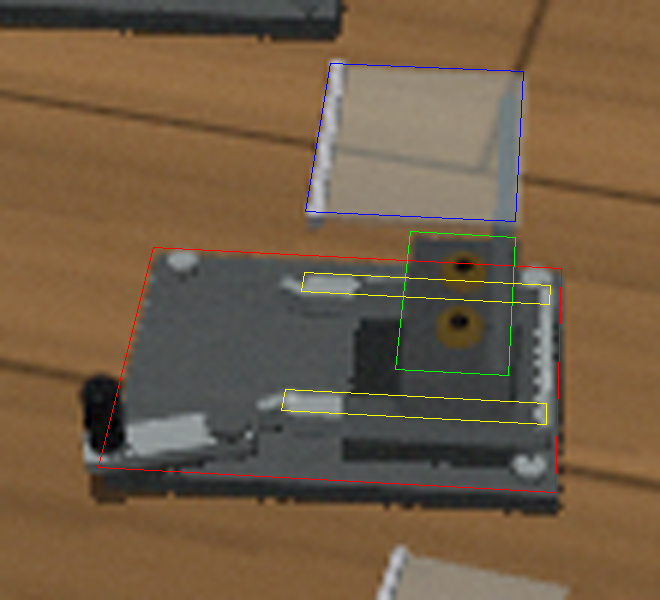

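```bash
cat >> h.py <<'E'
from scipy.spatial.transform import Rotation as Ro
JIG=(np.array([583.5,3.7]),1.750)
def tool(yaw,a):
    b=np.array([np.cos(yaw),np.sin(yaw),0]); y=np.array([0,0,-np.cos(a)])+np.sin(a)*b
    z=np.array([np.sin(yaw),-np.cos(yaw),0]); return np.c_[np.cross(y,z),y,z]
def tcp(pos,yaw,a,g):   # g grasp point in part frame -> TCP
    R=tool(yaw,a); return J2W(pos[:2],yaw)(g)+np.array([0,0,pos[2]])+19*R[:,1],R
def delta(P,R):
    s=read_state(); R0=Ro.from_euler('xyz',s['tool_rot']).as_matrix()
    return ((P-s['eef_pos'])/10).round(2),Ro.from_matrix(R@R0.T).as_rotvec().round(3)
E
python3 - <<'E'
from h import *
P,R=tcp((512.1,-323.5,0),1.974,0.7,(-36,0,34)); print('grasp',P.round(1),delta(P,R))
up=-R[:,1]*110; print('pre',(P+up).round(1),delta(P+up,R))
E
```

```text
grasp [ 521.4 -345.4   19.5] (array([ 26.75, -94.32, -21.11]), array([ 0.508,  0.506, -0.734]))
pre [ 549.2 -410.5  103.6] (array([  29.53, -100.84,  -12.7 ]), array([ 0.508,  0.506, -0.734]))
```

Call:
servo_tool --increments '[{"dx": 4, "dy": -3, "dz": 1}, {"dx": 8, "dy": -6, "dz": 2}, {"dx": 11, "dy": -9, "dz": 3, "az": -0.1}, {"dx": 14, "dy": -12, "dz": 4, "az": -0.2}, {"dx": 17, "dy": -15, "dz": 5, "az": -0.3}, {"dx": 20, "dy": -18, "dz": 6, "az": -0.4}, {"dx": 23, "dy": -21, "dz": 7, "az": -0.5}, {"dx": 26, "dy": -24, "dz": 8, "az": -0.6}]'

```text
invalid input at $.increments[0]: expected keys dx, dy, dz, ax, ay, az, claw
```

Call:
servo_tool --increments '[{"dx": 1, "dy": -4, "az": -0.1}, {"dx": 2, "dy": -8, "az": -0.2}, {"dx": 3, "dy": -12}, {"dx": 4, "dy": -16}, {"dx": 5, "dy": -20}, {"dx": 6, "dy": -24}, {"dx": 6, "dy": -28}, {"dx": 6, "dy": -32}]'

```text
invalid input at $.increments[0]: expected keys dx, dy, dz, ax, ay, az, claw
```

```bash
python3 - <<'E'
from h import *
s=read_state();print(s['clock'],s['qpos'].round(2),s['eef_pos'].round(1),s['tool_rot'].round(3))
P,R=tcp((512.1,-323.5,0),1.974,0.7,(-36,0,34))
print('pre',delta(P-R[:,1]*110,R))
E
```

```text
0.15 [-1.23  0.63  0.04  1.52 -0.03  1.   -0.02] [254.  597.8 230.6] [-1.572 -0.    -0.402]
pre (array([  29.53, -100.84,  -12.7 ]), array([ 0.508,  0.506, -0.734]))
```

All keys are needed in every row.

Call:
servo_tool --increments '[{"dx": 4, "dy": -3, "dz": 1, "ax": 0, "ay": 0, "az": 0, "claw": -1}, {"dx": 8, "dy": -6, "dz": 2, "ax": 0, "ay": 0, "az": 0, "claw": -1}, {"dx": 11, "dy": -9, "dz": 3, "ax": 0, "ay": 0, "az": -0.1, "claw": -1}, {"dx": 14, "dy": -12, "dz": 4, "ax": 0, "ay": 0, "az": -0.2, "claw": -1}, {"dx": 17, "dy": -15, "dz": 5, "ax": 0, "ay": 0, "az": -0.3, "claw": -1}, {"dx": 20, "dy": -18, "dz": 6, "ax": 0, "ay": 0, "az": -0.4, "claw": -1}, {"dx": 23, "dy": -21, "dz": 7, "ax": 0, "ay": 0, "az": -0.5, "claw": -1}, {"dx": 26, "dy": -24, "dz": 8, "ax": 0, "ay": 0, "az": -0.6, "claw": -1}]'

```text
clock: 0.82
eef_pos: [494.4, 377.2, 304.8]
tool_rot: [-1.571, 0.0, -1.007]
force: [0.9, 0.9, -0.1]
width: 85.6
```

Call:
servo_tool --increments '[{"dx": 1, "dy": -4, "dz": 0, "ax": 0, "ay": 0, "az": -0.1, "claw": -1}, {"dx": 2, "dy": -8, "dz": 0, "ax": 0, "ay": 0, "az": -0.17, "claw": -1}, {"dx": 3, "dy": -12, "dz": 0, "ax": 0, "ay": 0, "az": -0.17, "claw": -1}, {"dx": 4, "dy": -16, "dz": 0, "ax": 0, "ay": 0, "az": -0.17, "claw": -1}, {"dx": 5, "dy": -20, "dz": 0, "ax": 0, "ay": 0, "az": -0.17, "claw": -1}, {"dx": 6, "dy": -24, "dz": 0, "ax": 0, "ay": 0, "az": -0.17, "claw": -1}, {"dx": 6, "dy": -28, "dz": 0, "ax": 0, "ay": 0, "az": -0.17, "claw": -1}, {"dx": 6, "dy": -32, "dz": 0, "ax": 0, "ay": 0, "az": -0.17, "claw": -1}]'

```text
clock: 1.48
eef_pos: [553.4, 56.9, 304.2]
tool_rot: [-1.571, -0.0, -1.172]
force: [0.7, -0.6, 0.6]
width: 85.1
```

```bash
python3 - <<'E'
from h import *
s=read_state();print(s['clock'],s['qpos'].round(2),s['eef_pos'].round(1),s['tool_rot'].round(3))
P,R=tcp((512.1,-323.5,0),1.974,0.7,(-36,0,34))
print('pre',delta(P-R[:,1]*110,R))
E
```

```text
1.4833 [-0.36  0.43  0.31  1.69 -0.15  1.04  0.39] [553.4  56.9 304.2] [-1.571 -0.    -1.172]
pre (array([ -0.42, -46.74, -20.06]), array([0.645, 0.273, 0.004]))
```

```bash
python3 - <<'E'
from h import *
grab('wrist','w1')
im=load('w1')
overlay('w1',*JIG,0,0,640,400,1.25,'w1o',JL)
E
```

```text
(no output)
```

View pics/w1o.png

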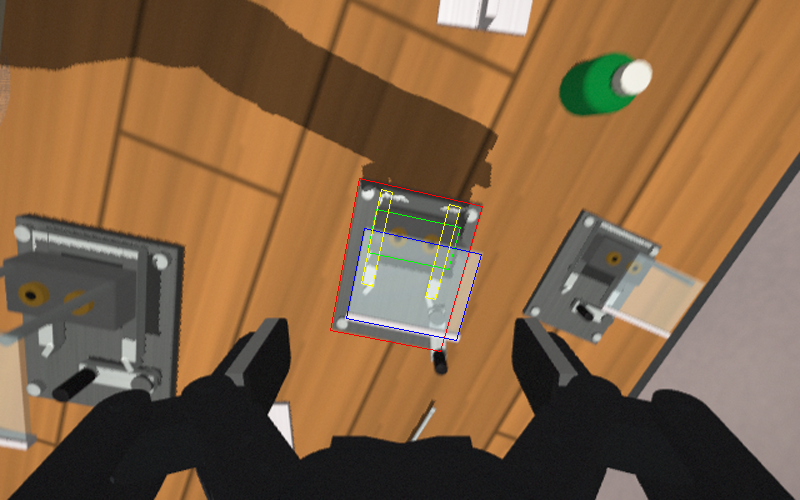

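Call:
servo_tool --increments '[{"dx": 0, "dy": -4, "dz": 0, "ax": 0, "ay": 0, "az": 0, "claw": -1}, {"dx": 0, "dy": -8, "dz": 0, "ax": 0, "ay": 0, "az": 0, "claw": -1}, {"dx": 0, "dy": -12, "dz": 0, "ax": 0.1, "ay": 0.04, "az": 0, "claw": -1}, {"dx": 0, "dy": -16, "dz": 0, "ax": 0.2, "ay": 0.08, "az": 0, "claw": -1}, {"dx": 0, "dy": -20, "dz": 0, "ax": 0.3, "ay": 0.13, "az": 0, "claw": -1}, {"dx": 0, "dy": -24, "dz": -1, "ax": 0.4, "ay": 0.17, "az": 0, "claw": -1}, {"dx": 0, "dy": -28, "dz": -2, "ax": 0.5, "ay": 0.21, "az": 0, "claw": -1}, {"dx": 0, "dy": -32, "dz": -4, "ax": 0.6, "ay": 0.25, "az": 0, "claw": -1}]'

```text
clock: 2.2
eef_pos: [553.7, -261.6, 267.5]
tool_rot: [-1.563, 0.651, -1.169]
force: [2.5, -0.2, 1.0]
width: 85.4
```

```bash
python3 - <<'E'
from h import *
s=read_state();print(s['clock'],s['qpos'].round(2),s['eef_pos'].round(1),s['tool_rot'].round(3))
P,R=tcp((512.1,-323.5,0),1.974,0.7,(-36,0,34))
print('pre',delta(P-R[:,1]*110,R))
E
```

```text
2.2 [ 0.5   0.88  0.2   1.1  -0.46  1.76  1.13] [ 553.7 -261.6  267.5] [-1.563  0.651 -1.169]
pre (array([ -0.45, -14.89, -16.39]), array([0.043, 0.025, 0.006]))
```

The jig overlay fits in the wrist view within about 1 px. Next I'll move to above the bracket, then look again.

Call:
servo_tool --increments '[{"dx": -1, "dy": -3, "dz": -3, "ax": 0.04, "ay": 0.025, "az": 0, "claw": -1}, {"dx": -2, "dy": -6, "dz": -5, "ax": 0.04, "ay": 0.025, "az": 0, "claw": -1}, {"dx": -2.5, "dy": -8, "dz": -8, "ax": 0.04, "ay": 0.025, "az": 0, "claw": -1}, {"dx": -2.5, "dy": -9, "dz": -11, "ax": 0.04, "ay": 0.025, "az": 0, "claw": -1}, {"dx": -2.5, "dy": -9.5, "dz": -13, "ax": 0.04, "ay": 0.025, "az": 0, "claw": -1}, {"dx": -2.5, "dy": -9.5, "dz": -14, "ax": 0.04, "ay": 0.025, "az": 0, "claw": -1}, {"dx": -2.5, "dy": -9.5, "dz": -14, "ax": 0.04, "ay": 0.025, "az": 0, "claw": -1}]'

```text
clock: 2.78
eef_pos: [527.4, -352.1, 122.8]
tool_rot: [-1.581, 0.702, -1.179]
force: [-0.0, 0.5, 0.6]
width: 85.4
```

```bash
python3 - <<'E'
from h import *
s=read_state();print(s['clock'],s['qpos'].round(2),s['eef_pos'].round(1),s['tool_rot'].round(3))
P,R=tcp((512.1,-323.5,0),1.974,0.7,(-36,0,34))
print('grasp',delta(P,R))
grab('wrist','w2');grab('top','t2')
BL=[(rect(-55,55,-30,30,8),(0,0,255)),(rect(-55,-7,-5,5,50),(0,255,0))]
overlay('w2',(512.1,-323.5),1.974,0,0,640,400,1.25,'w2o',BL)
E
```

```text
2.7833 [ 0.63  1.12  0.2   0.99 -0.43  1.72  1.26] [ 527.4 -352.1  122.8] [-1.581  0.702 -1.179]
grasp (array([ -0.6 ,   0.68, -10.33]), array([ 0.001, -0.007,  0.005]))
```

View pics/w2o.png

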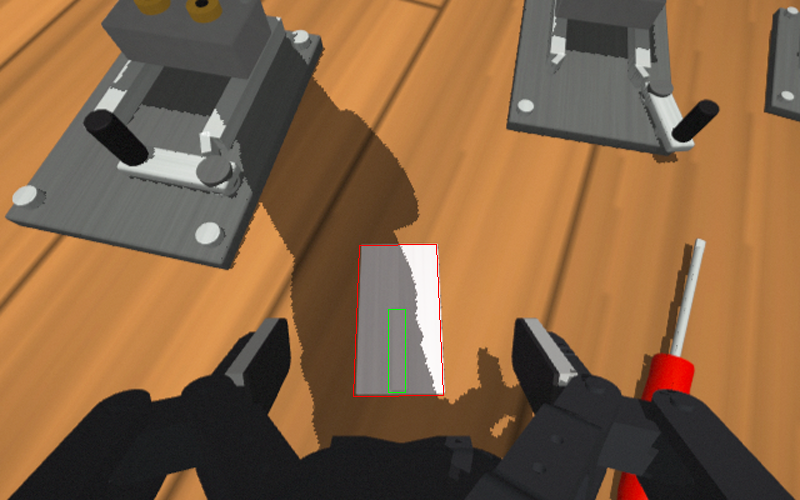

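View pics/t2.png

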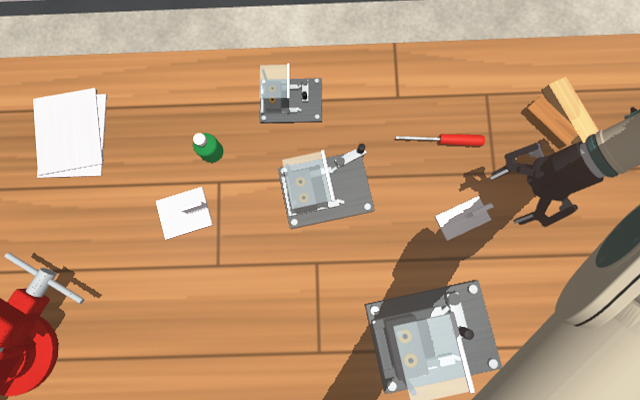

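```bash
python3 - <<'E'
from h import *
im=load('top0')
for p in [(396,138),(440,141),(485,141),(485,146),(440,146)]: print(back(im,*p,15).round())
for p in [(523,95),(548,80),(575,145),(600,170),(613,160)]: print('wood',back(im,*p,20).round())
print(back(im,208,148,50).round())
E
```

```text
[ 701. -183.   15.]
[ 690. -283.   15.]
[ 687. -386.   15.]
[ 675. -385.   15.]
[ 678. -282.   15.]
wood [ 792. -481.   20.]
wood [ 827. -543.   20.]
wood [ 668. -584.   20.]
wood [ 609. -632.   20.]
wood [ 631. -664.   20.]
[681. 241.  50.]
```

Call:
servo_tool --increments '[{"dx": -0.6, "dy": 0.7, "dz": -2.5, "ax": 0, "ay": 0, "az": 0, "claw": -1}, {"dx": -0.6, "dy": 0.7, "dz": -5, "ax": 0, "ay": 0, "az": 0, "claw": -1}, {"dx": -0.6, "dy": 0.7, "dz": -7.5, "ax": 0, "ay": 0, "az": 0, "claw": -1}, {"dx": -0.6, "dy": 0.7, "dz": -9, "ax": 0, "ay": 0, "az": 0, "claw": -1}, {"dx": -0.6, "dy": 0.7, "dz": -10.1, "ax": 0, "ay": 0, "az": 0, "claw": -1}, {"dx": -0.6, "dy": 0.7, "dz": -10.2, "ax": 0, "ay": 0, "az": 0, "claw": -1}]'

```text
clock: 3.38
eef_pos: [522.5, -345.6, 23.0]
tool_rot: [-1.578, 0.698, -1.176]
force: [-0.3, 0.7, 0.1]
width: 85.6
```

```bash
python3 - <<'E'
from h import *
s=read_state();print(s['clock'],s['qpos'].round(2),s['eef_pos'].round(1),s['tool_rot'].round(3),s['force'].round(1))
P,R=tcp((512.1,-323.5,0),1.974,0.7,(-36,0,34))
print('grasp',delta(P,R))
grab('wrist','w3')
E
```

```text
3.3833 [ 0.63  1.23  0.19  1.03 -0.44  1.57  1.3 ] [ 522.5 -345.6   23. ] [-1.578  0.698 -1.176] [-0.3  0.7  0.1]
grasp (array([-0.1 ,  0.02, -0.36]), array([ 0.004, -0.004,  0.004]))
```

View pics/w3.png

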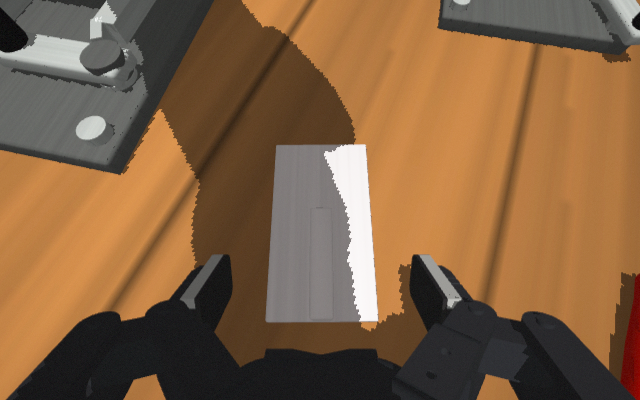

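The fin is centred between the pads, at (320,260) in the image. Closing.

Call:
servo_tool --increments '[{"dx": 0, "dy": 0, "dz": -0.2, "ax": 0, "ay": 0, "az": 0, "claw": -0.5}, {"dx": 0, "dy": 0, "dz": -0.2, "ax": 0, "ay": 0, "az": 0, "claw": 0.2}, {"dx": 0, "dy": 0, "dz": -0.2, "ax": 0, "ay": 0, "az": 0, "claw": 1}, {"dx": 0, "dy": 0, "dz": -0.2, "ax": 0, "ay": 0, "az": 0, "claw": 1}, {"dx": 0, "dy": 0, "dz": -0.2, "ax": 0, "ay": 0, "az": 0, "claw": 1}, {"dx": 0, "dy": 0, "dz": -0.2, "ax": 0, "ay": 0, "az": 0, "claw": 1}, {"dx": 0, "dy": 0, "dz": -0.2, "ax": 0, "ay": 0, "az": 0, "claw": 1}, {"dx": 0, "dy": 0, "dz": -0.2, "ax": 0, "ay": 0, "az": 0, "claw": 1}]'

```text
clock: 4.1
eef_pos: [522.7, -346.6, 22.3]
tool_rot: [-1.577, 0.696, -1.176]
force: [0.3, -1.3, 3.1]
width: 9.0
```

```bash
python3 - <<'E'
from h import *
s=read_state();print(s['clock'],s['qpos'].round(2),s['eef_pos'].round(1),s['tool_rot'].round(3),s['force'].round(1),s['width'])
grab('wrist','w4')
E
```

```text
4.1 [ 0.63  1.23  0.19  1.03 -0.44  1.57  1.3 ] [ 522.7 -346.6   22.3] [-1.577  0.696 -1.176] [ 0.3 -1.3  3.1] 8.970669861942033
```

View pics/w4.png

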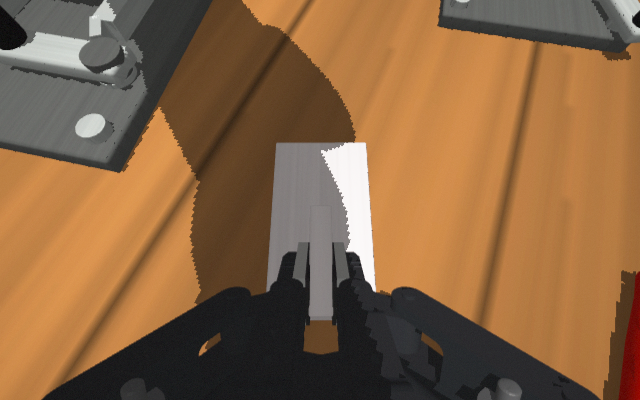

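```bash
cat >> h.py <<'E'
OFF=None
def rel(yawb):  # tcp offset in bracket frame at grasp
    w=np.array([522.7-512.1,-346.6+323.5]);c,s=np.cos(yawb),np.sin(yawb)
    return np.array([c*w[0]+s*w[1],-s*w[0]+c*w[1],22.3])
def place(jx,jy,h,yawb=1.974):
    """delta to bring bracket to jig (jx,jy), underside height h, aligned"""
    o=rel(yawb);T=J2W(*JIG); P=T((jx+o[0],jy+o[1],h+o[2]))
    Rg=Ro.from_euler('xyz',[-1.577,.696,-1.176]).as_matrix()
    R=Ro.from_rotvec([0,0,JIG[1]-yawb]).as_matrix()@Rg
    return P.round(1),delta(P,R)
E
python3 - <<'E'
from h import *
R=Ro.from_euler('xyz',[-1.577,.696,-1.176]).as_matrix(); z=R[:,2]; print(R.round(3),np.arctan2(z[0],-z[1]), rel(1.974))
print(place(-150,0,80));print(place(-135,0,13))
T=J2W(*JIG);k=back(load('top0'),260+507/5,130+80/5,57.5)
c,s=np.cos(JIG[1]),np.sin(JIG[1]);d=k[:2]-JIG[0];q=np.array([c*d[0]+s*d[1],-s*d[0]+c*d[1]]);print('knob jig',q,np.arctan2(-(q[0]+68),q[1]+52),np.hypot(q[0]+68,q[1]+52))
E
```

```text
[[ 0.295 -0.252  0.922]
 [-0.708  0.589  0.388]
 [-0.641 -0.767 -0.005]] 1.9695701883992045 [-25.40667242  -0.68629181  22.3       ]
(array([ 615.4, -168.8,  102.3]), (array([ 9.27, 17.78,  8.  ]), array([-0.   ,  0.   , -0.223])))
(array([ 612.8, -154. ,   35.3]), (array([ 9.01, 19.26,  1.3 ]), array([-0.   ,  0.   , -0.223])))
knob jig [-116.80458251  -68.46812925] 1.8962293199037243 51.50812125652959
```

Call:
servo_tool --increments '[{"dx": 0, "dy": 0, "dz": 2, "ax": 0, "ay": 0, "az": 0, "claw": 1}, {"dx": 0, "dy": 0, "dz": 4, "ax": 0, "ay": 0, "az": 0, "claw": 1}, {"dx": 1, "dy": 2, "dz": 6.5, "ax": 0, "ay": 0, "az": -0.04, "claw": 1}, {"dx": 2.5, "dy": 4.5, "dz": 8, "ax": 0, "ay": 0, "az": -0.09, "claw": 1}, {"dx": 4, "dy": 7.5, "dz": 8.2, "ax": 0, "ay": 0, "az": -0.14, "claw": 1}, {"dx": 5.5, "dy": 10.5, "dz": 8.2, "ax": 0, "ay": 0, "az": -0.18, "claw": 1}, {"dx": 7.5, "dy": 14, "dz": 8.2, "ax": 0, "ay": 0, "az": -0.223, "claw": 1}, {"dx": 9.2, "dy": 17.2, "dz": 8.2, "ax": 0, "ay": 0, "az": -0.223, "claw": 1}]'

```text
clock: 4.82
eef_pos: [614.7, -173.9, 105.0]
tool_rot: [-1.577, 0.695, -1.403]
force: [-0.1, 0.4, -2.4]
width: 9.0
```

Call:
servo_tool --increments '[{"dx": 0, "dy": 0.5, "dz": 0, "ax": 0, "ay": 0, "az": 0, "claw": 1}, {"dx": 0, "dy": 0.5, "dz": 0, "ax": 0, "ay": 0, "az": 0, "claw": 1}, {"dx": 0, "dy": 0.5, "dz": 0, "ax": 0, "ay": 0, "az": 0, "claw": 1}]'

```text
clock: 5.07
eef_pos: [614.6, -169.2, 104.3]
tool_rot: [-1.577, 0.695, -1.398]
force: [-0.7, -1.3, -2.0]
width: 9.3
```

```bash
python3 - <<'E'
from h import *
s=read_state();print(s['clock'],s['qpos'].round(2),s['eef_pos'].round(1),s['tool_rot'].round(3),s['force'].round(1),s['width'])
print(place(-150,0,80));print(place(-135,0,13))
grab('wrist','w5');grab('top','t5');grab('scene','s5')
crop('w5',0,0,640,400,1.25,'w5c');crop('t5',250,110,420,240,4,'t5c');crop('s5',180,130,380,280,4,'s5c')
E
```

```text
5.0667 [ 0.42  1.03  0.16  1.28 -0.65  1.41  1.01] [ 614.6 -169.2  104.3] [-1.577  0.695 -1.398] [-0.7 -1.3 -2. ] 9.255287003223453
(array([ 615.4, -168.8,  102.3]), (array([ 0.08,  0.04, -0.2 ]), array([ 0.001,  0.   , -0.002])))
(array([ 612.8, -154. ,   35.3]), (array([-0.18,  1.52, -6.9 ]), array([ 0.001,  0.   , -0.002])))
```

View pics/w5c.png

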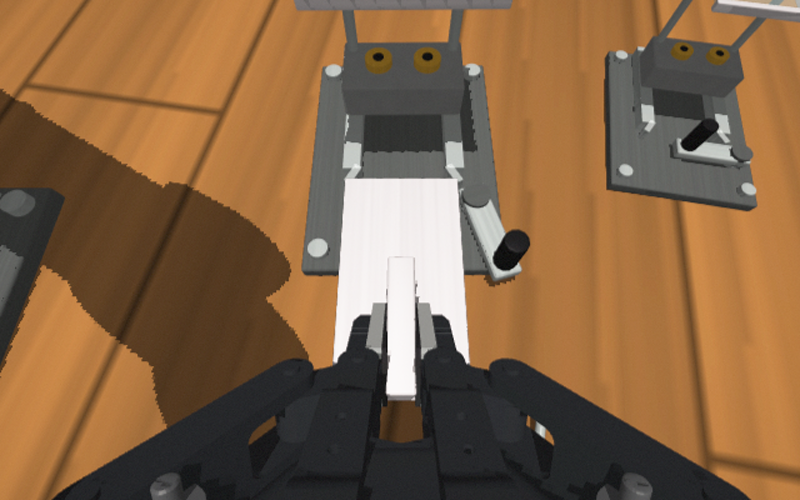

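View pics/t5c.png

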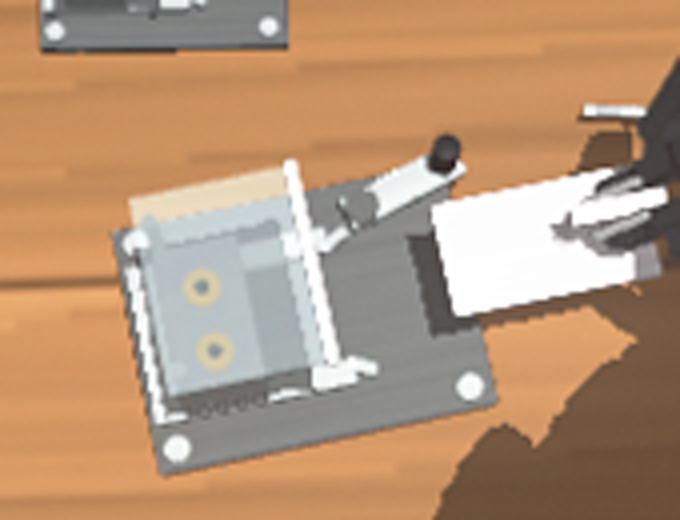

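View pics/s5c.png

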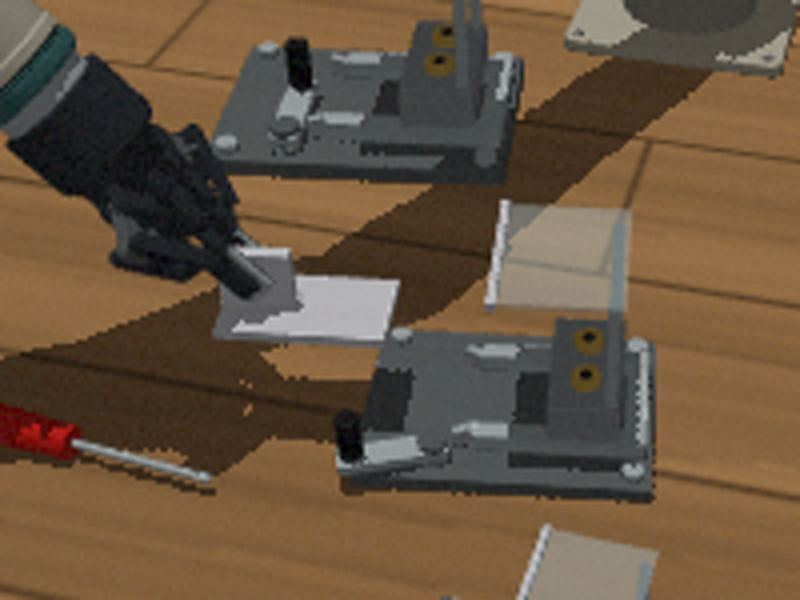

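Call:
servo_tool --increments '[{"dx": 0, "dy": 0.4, "dz": -1.5, "ax": 0, "ay": 0, "az": 0, "claw": 1}, {"dx": -0.1, "dy": 0.8, "dz": -3, "ax": 0, "ay": 0, "az": 0, "claw": 1}, {"dx": -0.1, "dy": 1.2, "dz": -4.5, "ax": 0, "ay": 0, "az": 0, "claw": 1}, {"dx": -0.2, "dy": 1.5, "dz": -5.8, "ax": 0, "ay": 0, "az": 0, "claw": 1}, {"dx": -0.2, "dy": 1.5, "dz": -6.5, "ax": 0, "ay": 0, "az": 0, "claw": 1}, {"dx": -0.2, "dy": 1.5, "dz": -6.7, "ax": 0, "ay": 0, "az": 0, "claw": 1}, {"dx": -0.2, "dy": 1.5, "dz": -6.7, "ax": 0, "ay": 0, "az": 0, "claw": 1}]'

```text
clock: 5.8
eef_pos: [612.0, -154.2, 35.6]
tool_rot: [-1.579, 0.697, -1.401]
force: [0.2, -0.2, -1.0]
width: 9.3
```

```bash
cat >> h.py <<'E'
def bl(x,y,z): return [(rect(-55+x,55+x,-30+y,30+y,8+z),(0,0,255)),(rect(-55+x,-7+x,-5+y,5+y,50+z),(0,255,0))]
E
python3 - <<'E'
from h import *
s=read_state();print(s['clock'],s['eef_pos'].round(1),s['tool_rot'].round(3),s['force'].round(1),s['width'])
print(place(-135,0,13))
grab('wrist','w6');grab('top','t6');grab('scene','s6')
L=JL[3:]+JL[:1]+bl(-135,0,13)
overlay('w6',*JIG,120,0,520,330,2,'w6o',L);overlay('t6',*JIG,250,130,420,250,4,'t6o',L);overlay('s6',*JIG,220,160,370,270,5,'s6o',L)
E
```

```text
5.8 [ 612.  -154.2   35.6] [-1.579  0.697 -1.401] [ 0.2 -0.2 -1. ] 9.284091539234138
(array([ 612.8, -154. ,   35.3]), (array([ 0.08,  0.02, -0.03]), array([-0.001, -0.002, -0.   ])))
```

View pics/w6o.png

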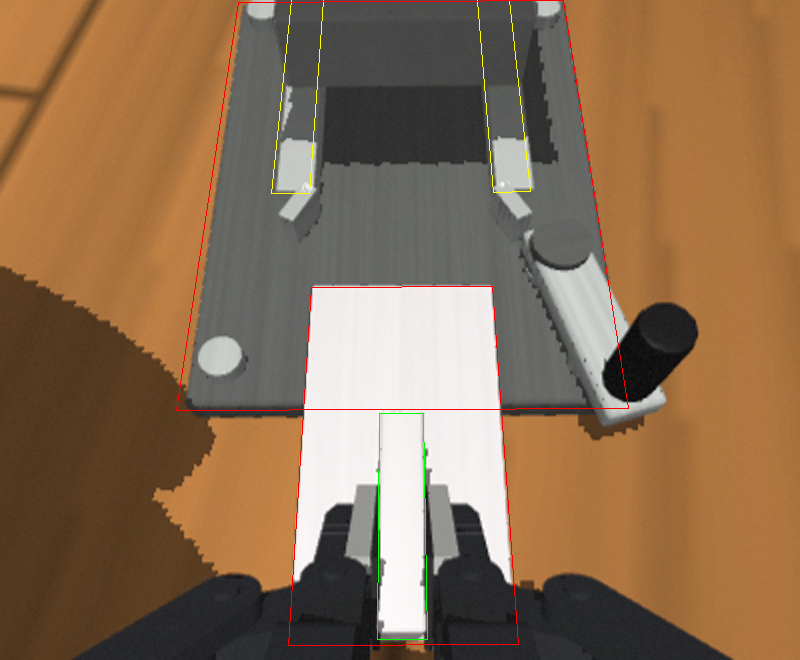

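View pics/t6o.png

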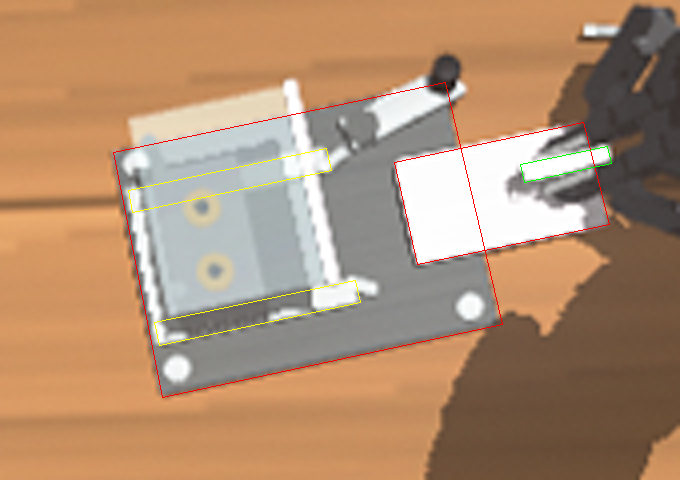

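View pics/s6o.png

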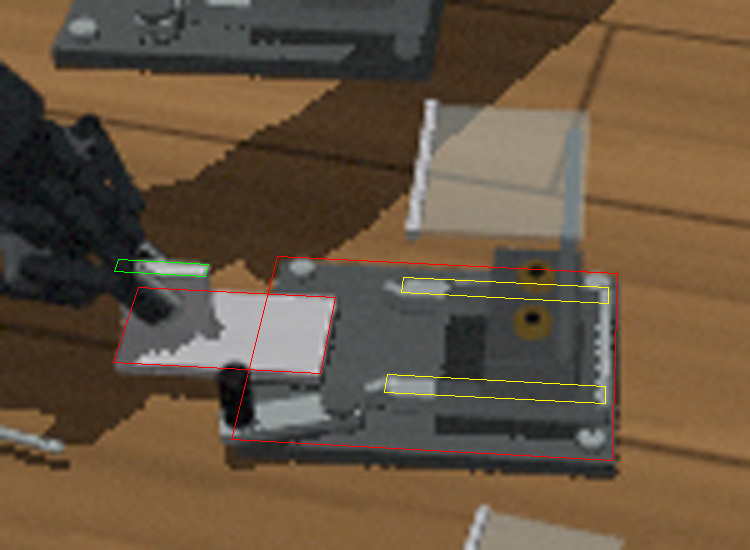

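Bracket and jig overlays agree in all three views, within about 1 mm. The jig's centre seems about 0.7 mm towards -y. Sliding in.

Call:
servo_tool --increments '[{"dx": -0.13, "dy": 1.2, "dz": 0, "ax": 0, "ay": 0, "az": 0, "claw": 1}, {"dx": -0.33, "dy": 2.4, "dz": 0, "ax": 0, "ay": 0, "az": 0, "claw": 1}, {"dx": -0.54, "dy": 3.6, "dz": 0, "ax": 0, "ay": 0, "az": 0, "claw": 1}, {"dx": -0.76, "dy": 4.8, "dz": 0, "ax": 0, "ay": 0, "az": 0, "claw": 1}, {"dx": -0.98, "dy": 6, "dz": 0, "ax": 0, "ay": 0, "az": 0, "claw": 1}, {"dx": -1.2, "dy": 7.2, "dz": 0, "ax": 0, "ay": 0, "az": 0, "claw": 1}, {"dx": -1.33, "dy": 8, "dz": 0, "ax": 0, "ay": 0, "az": 0, "claw": 1}, {"dx": -1.33, "dy": 8, "dz": 0, "ax": 0, "ay": 0, "az": 0, "claw": 1}]'

```text
clock: 6.62
eef_pos: [599.1, -71.3, 37.6]
tool_rot: [-1.577, 0.699, -1.397]
force: [0.8, 0.1, -2.0]
width: 9.3
```

```bash
python3 - <<'E'
from h import *
s=read_state();print(s['clock'],s['eef_pos'].round(1),s['tool_rot'].round(3),s['force'].round(1),s['torque'].round(2),s['width'])
print(place(0,-.7,13))
grab('wrist','w7');grab('scene','s7')
L=JL[3:]+bl(-54,-.7,13)
overlay('w7',*JIG,120,0,520,330,2,'w7o',L);overlay('s7',*JIG,220,160,370,270,5,'s7o',L)
E
```

```text
6.6167 [599.1 -71.3  37.6] [-1.577  0.699 -1.397] [ 0.8  0.1 -2. ] [-0.94 -0.2   0.06] 9.33557003353112
(array([589.4, -21.1,  35.3]), (array([-0.97,  5.03, -0.23]), array([-0.003, -0.   , -0.003])))
```

View pics/w7o.png

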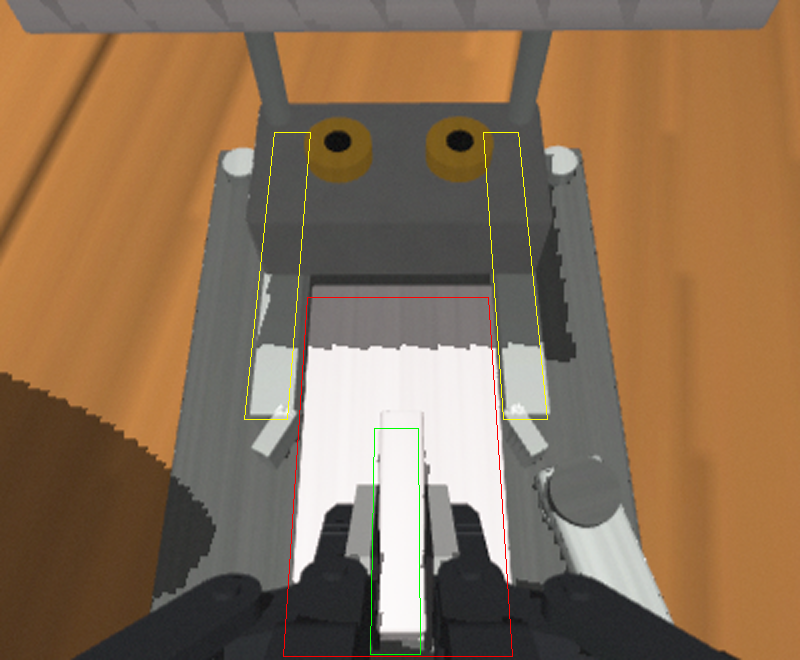

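View pics/s7o.png

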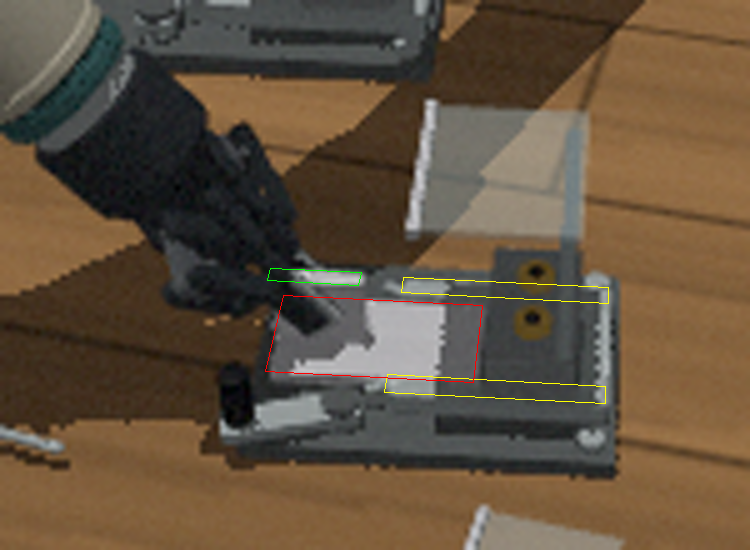

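Call:
servo_tool --increments '[{"dx": -0.1, "dy": 0.4, "dz": -0.15, "ax": 0, "ay": 0, "az": 0, "claw": 1}, {"dx": -0.2, "dy": 0.9, "dz": -0.25, "ax": 0, "ay": 0, "az": 0, "claw": 1}, {"dx": -0.34, "dy": 1.5, "dz": -0.25, "ax": 0, "ay": 0, "az": 0, "claw": 1}, {"dx": -0.5, "dy": 2.2, "dz": -0.25, "ax": 0, "ay": 0, "az": 0, "claw": 1}, {"dx": -0.64, "dy": 2.9, "dz": -0.25, "ax": 0, "ay": 0, "az": 0, "claw": 1}, {"dx": -0.7, "dy": 3.2, "dz": -0.25, "ax": 0, "ay": 0, "az": 0, "claw": 1}, {"dx": -0.7, "dy": 3.2, "dz": -0.25, "ax": 0, "ay": 0, "az": 0, "claw": 1}]'

```text
clock: 7.3
eef_pos: [591.9, -40.2, 34.4]
tool_rot: [-1.578, 0.698, -1.398]
force: [0.3, -0.4, -1.1]
width: 9.5
```

```bash
python3 - <<'E'
from h import *
s=read_state();print(s['clock'],s['eef_pos'].round(1),s['tool_rot'].round(3),s['force'].round(1),s['torque'].round(2),s['width'])
print(place(0,-.2,13))
grab('wrist','w8');grab('scene','s8')
crop('w8',120,0,520,330,2,'w8o');crop('s8',220,130,370,260,5,'s8o')
E
```

```text
7.3 [591.9 -40.2  34.4] [-1.578  0.698 -1.398] [ 0.3 -0.4 -1.1] [-0.79 -0.28 -0.19] 9.472371507113447
(array([588.9, -21.1,  35.3]), (array([-0.3 ,  1.91,  0.09]), array([-0.002, -0.001, -0.002])))
```

View pics/w8o.png

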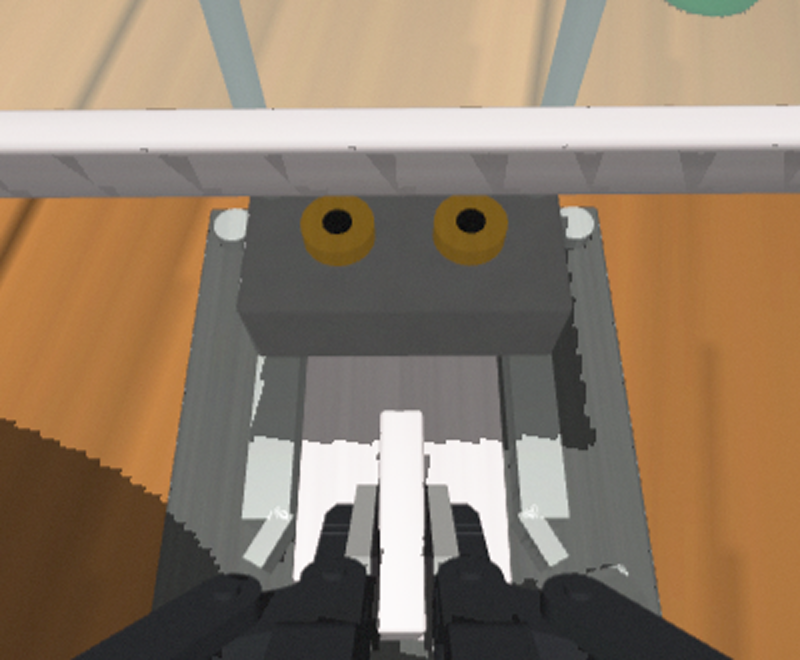

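View pics/s8o.png

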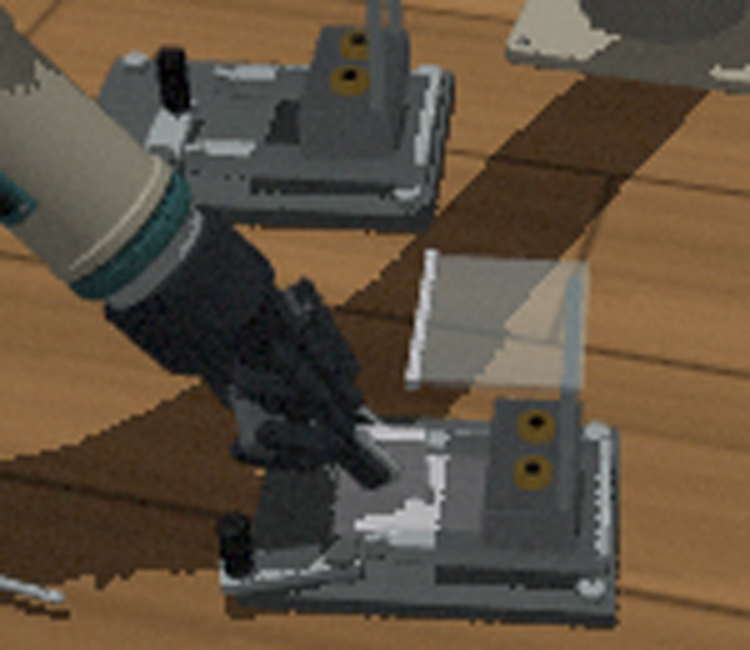

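Clearance to the guard is good. The bracket is about 1 mm too far left (+y), so I'll correct that while advancing.

Call:
servo_tool --increments '[{"dx": 0.03, "dy": 0.3, "dz": 0.05, "ax": 0, "ay": 0, "az": 0, "claw": 1}, {"dx": 0, "dy": 0.6, "dz": 0.05, "ax": 0, "ay": 0, "az": 0, "claw": 1}, {"dx": -0.06, "dy": 0.9, "dz": 0.05, "ax": 0, "ay": 0, "az": 0, "claw": 1}, {"dx": -0.12, "dy": 1.2, "dz": 0.05, "ax": 0, "ay": 0, "az": 0, "claw": 1}, {"dx": -0.17, "dy": 1.5, "dz": 0.05, "ax": 0, "ay": 0, "az": 0, "claw": 1}, {"dx": -0.17, "dy": 1.5, "dz": 0.05, "ax": 0, "ay": 0, "az": 0, "claw": 1}]'

```text
clock: 7.9
eef_pos: [590.2, -26.2, 34.9]
tool_rot: [-1.578, 0.698, -1.399]
force: [0.5, -0.2, -1.0]
width: 9.0
```

```bash
python3 - <<'E'
from h import *
s=read_state();print(s['clock'],s['eef_pos'].round(1),s['tool_rot'].round(3),s['force'].round(1),s['torque'].round(2),s['width'])
print(place(0,-.7,13))
grab('wrist','w9');grab('scene','s9')
crop('w9',120,0,520,330,2,'w9o');crop('s9',220,130,370,260,5,'s9o')
E
```

```text
7.9 [590.2 -26.2  34.9] [-1.578  0.698 -1.399] [ 0.5 -0.2 -1. ] [-0.89 -0.2   0.01] 9.00367893430205
(array([589.4, -21.1,  35.3]), (array([-0.08,  0.51,  0.04]), array([-0.002, -0.001, -0.001])))
```

View pics/w9o.png

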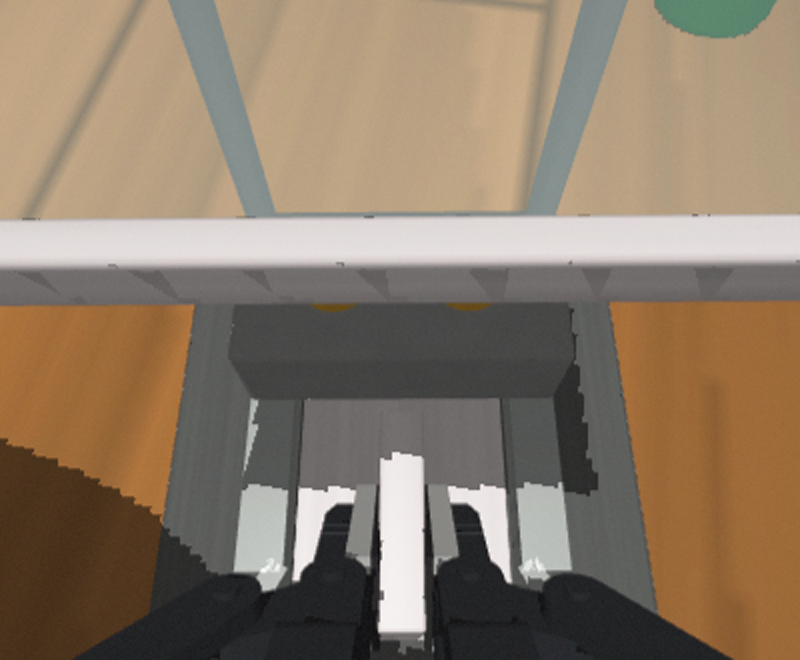

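View pics/s9o.png

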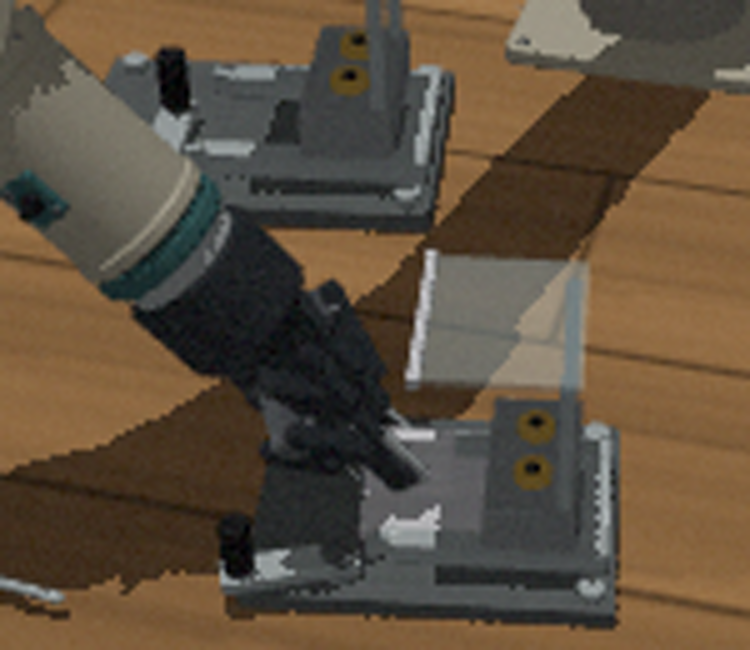

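Call:
servo_tool --increments '[{"dx": -0.03, "dy": 0.15, "dz": 0, "ax": 0, "ay": 0, "az": 0, "claw": 1}, {"dx": -0.05, "dy": 0.3, "dz": 0, "ax": 0, "ay": 0, "az": 0, "claw": 1}, {"dx": -0.08, "dy": 0.42, "dz": 0, "ax": 0, "ay": 0, "az": 0, "claw": 1}, {"dx": -0.1, "dy": 0.52, "dz": 0, "ax": 0, "ay": 0, "az": 0, "claw": 1}, {"dx": -0.1, "dy": 0.52, "dz": 0, "ax": 0, "ay": 0, "az": 0, "claw": 1}, {"dx": -0.1, "dy": 0.52, "dz": 0, "ax": 0, "ay": 0, "az": 0, "claw": 1}]'

```text
clock: 8.5
eef_pos: [589.5, -22.1, 34.8]
tool_rot: [-1.577, 0.697, -1.4]
force: [0.6, 0.1, -1.5]
width: 9.1
```

Call:
servo_tool --increments '[{"dx": -0.02, "dy": 0.08, "dz": 0, "ax": 0, "ay": 0, "az": 0, "claw": 1}, {"dx": -0.03, "dy": 0.16, "dz": 0, "ax": 0, "ay": 0, "az": 0, "claw": 1}, {"dx": -0.03, "dy": 0.16, "dz": 0, "ax": 0, "ay": 0, "az": 0, "claw": 1}]'

```text
clock: 8.75
eef_pos: [589.2, -20.6, 34.8]
tool_rot: [-1.577, 0.696, -1.4]
force: [0.2, -0.3, -1.2]
width: 9.1
```

Call:
servo_tool --increments '[{"dx": -0.02, "dy": 0.08, "dz": 0, "ax": 0, "ay": 0, "az": 0, "claw": 1}, {"dx": -0.03, "dy": 0.16, "dz": 0, "ax": 0, "ay": 0, "az": 0, "claw": 1}, {"dx": -0.03, "dy": 0.16, "dz": 0, "ax": 0, "ay": 0, "az": 0, "claw": 1}]'

```text
clock: 9.0
eef_pos: [589.3, -20.4, 34.8]
tool_rot: [-1.576, 0.694, -1.4]
force: [0.9, -4.4, 0.7]
width: 9.6
```

Call:
servo_tool --increments '[{"dx": -0.02, "dy": 0.08, "dz": 0, "ax": 0, "ay": 0, "az": 0, "claw": 1}, {"dx": -0.03, "dy": 0.16, "dz": 0, "ax": 0, "ay": 0, "az": 0, "claw": 1}, {"dx": -0.03, "dy": 0.16, "dz": 0, "ax": 0, "ay": 0, "az": 0, "claw": 1}]'

```text
clock: 9.25
eef_pos: [589.4, -20.4, 34.9]
tool_rot: [-1.576, 0.692, -1.4]
force: [0.3, -8.0, 1.3]
width: 9.4
```

The bracket is against the stop: the force rises to 8 N while the TCP stays put, at nominal home. Now ease off, open partly, and back off along the tool axis.

Call:
servo_tool --increments '[{"dx": 0.03, "dy": -0.18, "dz": 0, "ax": 0, "ay": 0, "az": 0, "claw": 1}, {"dx": 0.03, "dy": -0.18, "dz": 0, "ax": 0, "ay": 0, "az": 0, "claw": 0.7}, {"dx": 0.03, "dy": -0.18, "dz": 0, "ax": 0, "ay": 0, "az": 0, "claw": 0.3}, {"dx": 0.03, "dy": -0.18, "dz": 0, "ax": 0, "ay": 0, "az": 0, "claw": 0.3}, {"dx": 0.03, "dy": -0.18, "dz": 0, "ax": 0, "ay": 0, "az": 0, "claw": 0.3}]'

```text
clock: 9.67
eef_pos: [588.7, -18.0, 34.9]
tool_rot: [-1.578, 0.698, -1.399]
force: [0.6, -0.3, -0.5]
width: 30.2
```

```bash
python3 - <<'E'
from h import *
s=read_state();print(s['clock'],s['eef_pos'].round(1),s['tool_rot'].round(3),s['force'].round(1),s['torque'].round(2),s['width'])
print(Ro.from_euler('xyz',s['tool_rot']).as_matrix().round(3))
grab('wrist','w10')
overlay('w10',*JIG,120,0,520,330,2,'w10o',bl(0,-.7,12)+JL[3:])
E
```

```text
9.6667 [588.7 -18.   34.9] [-1.578  0.698 -1.399] [ 0.6 -0.3 -0.5] [-0.69 -0.12 -0.  ] 30.22866606036726
[[ 0.131 -0.117  0.985]
 [-0.755  0.632  0.175]
 [-0.643 -0.766 -0.005]]
```

View pics/w10o.png

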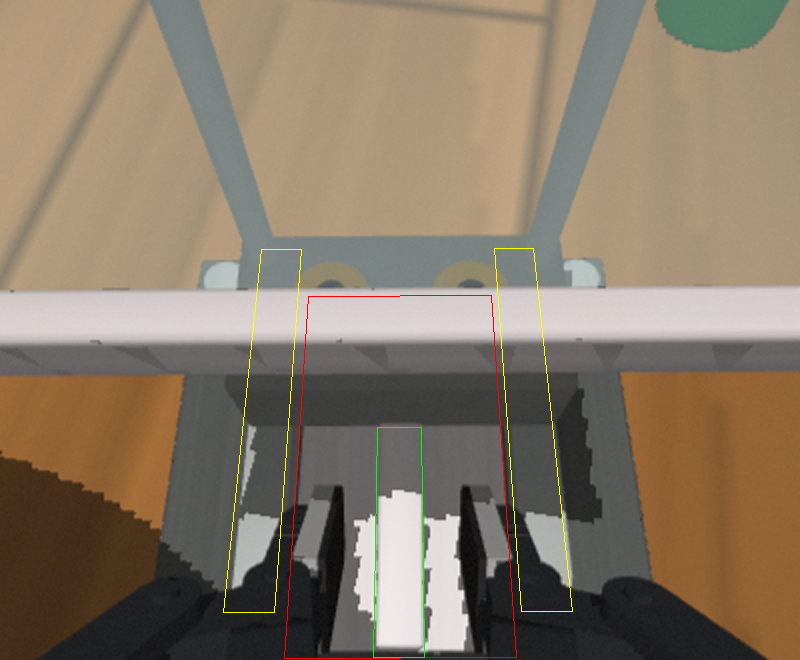

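Call:
servo_tool --increments '[{"dx": 0.2, "dy": -0.8, "dz": 1.0, "ax": 0, "ay": 0, "az": 0, "claw": 0.3}, {"dx": 0.45, "dy": -2.4, "dz": 3, "ax": 0, "ay": 0, "az": 0, "claw": 0.3}, {"dx": 0.8, "dy": -4.3, "dz": 5.2, "ax": 0, "ay": 0, "az": 0, "claw": 0.3}, {"dx": 1.2, "dy": -6.3, "dz": 7.6, "ax": 0, "ay": 0, "az": 0, "claw": 0.3}, {"dx": 1.6, "dy": -8.5, "dz": 10, "ax": 0, "ay": 0, "az": 0, "claw": 0.3}, {"dx": 2, "dy": -11, "dz": 11.5, "ax": 0, "ay": 0, "az": 0, "claw": 0.6}, {"dx": 2.3, "dy": -13, "dz": 12, "ax": 0, "ay": 0, "az": 0, "claw": 1}, {"dx": 2.3, "dy": -13, "dz": 12, "ax": 0, "ay": 0, "az": 0, "claw": 1}]'

```text
clock: 10.38
eef_pos: [612.6, -156.3, 156.5]
tool_rot: [-1.575, 0.689, -1.404]
force: [-0.2, -1.5, 0.0]
width: 0.0
```

```bash
python3 - <<'E'
from h import *
s=read_state();print(s['clock'],s['qpos'].round(2),s['eef_pos'].round(1),s['tool_rot'].round(3),s['force'].round(1),s['width'])
grab('wrist','w11');grab('top','t11')
overlay('w11',*JIG,120,0,520,330,2,'w11o',bl(0,-.7,12)+JL[3:]);overlay('t11',*JIG,250,130,420,250,4,'t11o',bl(0,-.7,12))
E
```

```text
10.3833 [ 0.41  0.95  0.16  1.31 -0.64  1.44  0.97] [ 612.6 -156.3  156.5] [-1.575  0.689 -1.404] [-0.2 -1.5  0. ] 0.04553954528364481
```

View pics/w11o.png

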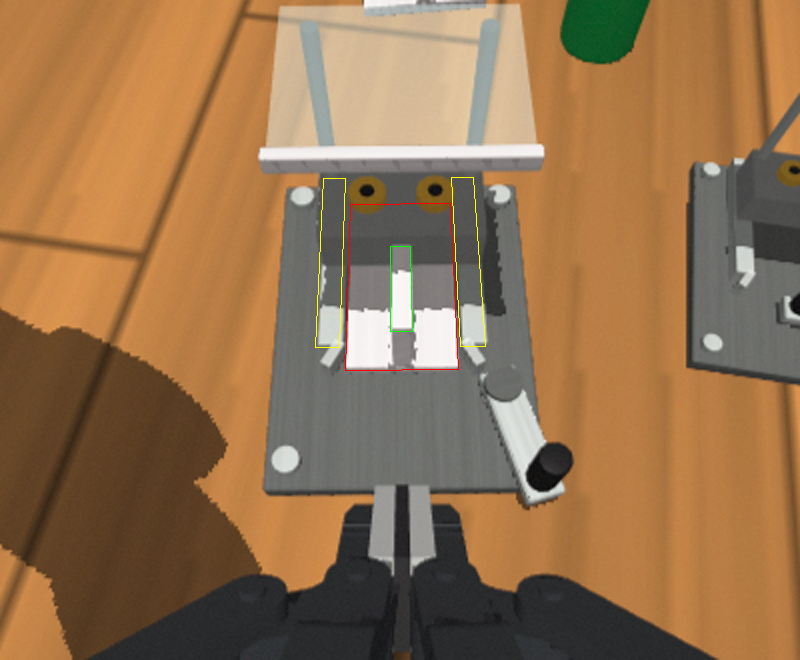

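View pics/t11o.png

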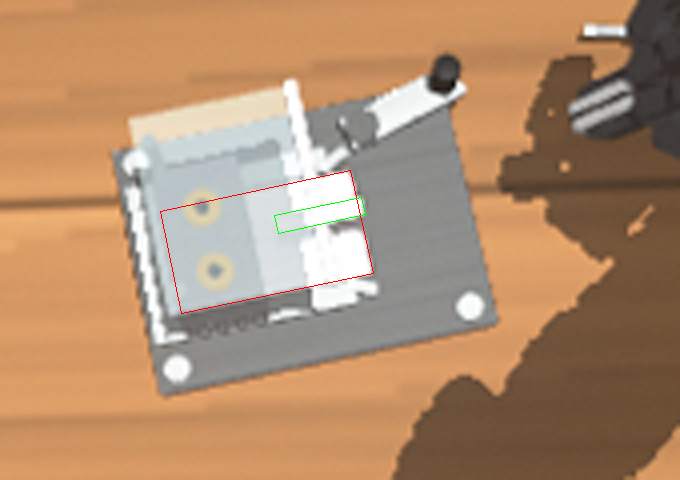

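The bracket sits at home, matching the overlay in both views. For the latch, I'll push the knob with closed fingers: first sideways (+y), then from behind (+x).

```bash
cat >> h.py <<'E'
def tj(jx,jy,z):
    P=J2W(*JIG)((jx,jy,z)); s=read_state(); return P.round(1),((P-s['eef_pos'])/10).round(2)
E
python3 - <<'E'
from h import *
for p in [(-109,-110,110),(-109,-110,40)]: print(p,*tj(*p))
E
```

```text
(-109, -110, 110) [711.2 -83.9 110. ] [ 9.94  6.64 -4.53]
(-109, -110, 40) [711.2 -83.9  40. ] [  9.94   6.64 -11.53]
```

Call:
servo_tool --increments '[{"dx": 3, "dy": 1, "dz": 0, "ax": 0, "ay": 0, "az": 0, "claw": 1}, {"dx": 6, "dy": 2.5, "dz": 0, "ax": 0, "ay": 0, "az": 0, "claw": 1}, {"dx": 9, "dy": 4.5, "dz": -1, "ax": 0, "ay": 0, "az": 0, "claw": 1}, {"dx": 9.9, "dy": 6.6, "dz": -3, "ax": 0, "ay": 0, "az": 0, "claw": 1}, {"dx": 9.9, "dy": 6.6, "dz": -4.5, "ax": 0, "ay": 0, "az": 0, "claw": 1}, {"dx": 9.9, "dy": 6.6, "dz": -4.5, "ax": 0, "ay": 0, "az": 0, "claw": 1}]'

```text
clock: 10.98
eef_pos: [708.5, -78.3, 105.7]
tool_rot: [-1.586, 0.702, -1.4]
force: [-2.0, 0.5, -1.0]
width: 0.0
```

```bash
python3 - <<'E'
from h import *
s=read_state();print(s['clock'],s['qpos'].round(2),s['eef_pos'].round(1),s['tool_rot'].round(3),s['force'].round(1),s['width'])
print(tj(-109,-110,40))
grab('wrist','w12');grab('top','t12');crop('t12',280,80,450,240,4,'t12c')
E
```

```text
10.9833 [ 0.29  1.1   0.13  1.09 -0.7   1.44  0.82] [708.5 -78.3 105.7] [-1.586  0.702 -1.4  ] [-2.   0.5 -1. ] 0.0025390529304038997
(array([711.2, -83.9,  40. ]), array([ 0.27, -0.57, -6.57]))
```

View pics/w12.png

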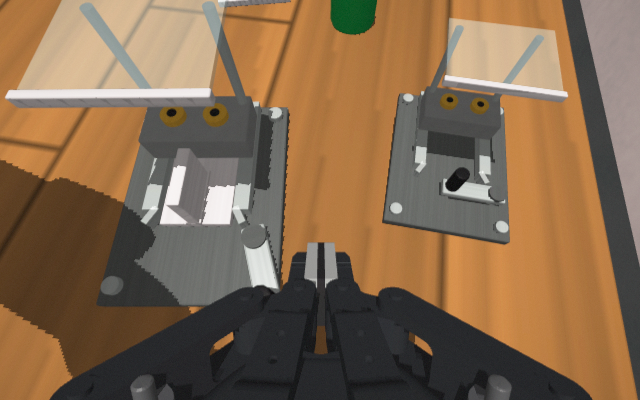

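View pics/t12c.png

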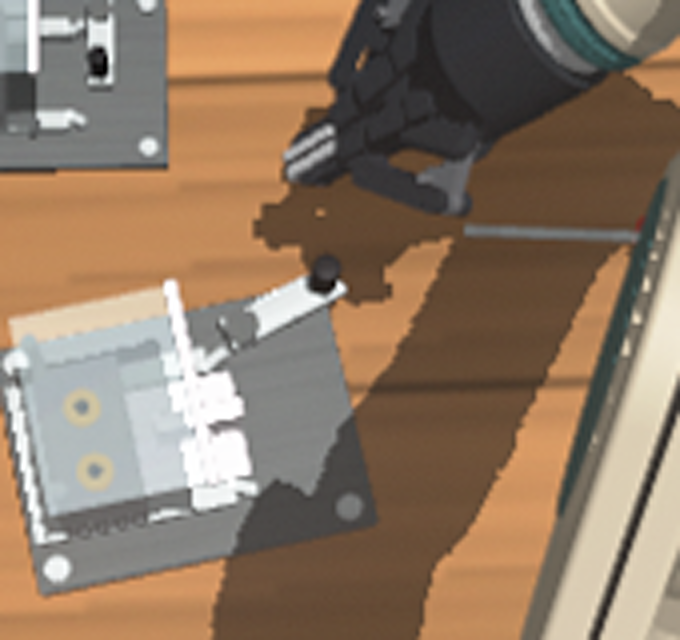

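Call:
servo_tool --increments '[{"dx": 0.3, "dy": -0.5, "dz": -1.5, "ax": 0, "ay": 0, "az": 0, "claw": 1}, {"dx": 0.3, "dy": -0.5, "dz": -3, "ax": 0, "ay": 0, "az": 0, "claw": 1}, {"dx": 0.3, "dy": -0.5, "dz": -4.5, "ax": 0, "ay": 0, "az": 0, "claw": 1}, {"dx": 0.3, "dy": -0.5, "dz": -5.8, "ax": 0, "ay": 0, "az": 0, "claw": 1}, {"dx": 0.3, "dy": -0.5, "dz": -6.4, "ax": 0, "ay": 0, "az": 0, "claw": 1}, {"dx": 0.3, "dy": -0.5, "dz": -6.4, "ax": 0, "ay": 0, "az": 0, "claw": 1}]'

```text
clock: 11.58
eef_pos: [712.4, -87.8, 43.5]
tool_rot: [-1.582, 0.699, -1.403]
force: [-0.8, -0.3, -0.5]
width: 0.1
```

```bash
python3 - <<'E'
from h import *
s=read_state();print(s['clock'],s['eef_pos'].round(1),s['tool_rot'].round(3),s['force'].round(1))
for p in [1.9,1.6,1.3,1.0,.8]:
    k=np.array([-68-52*np.sin(p),-52+52*np.cos(p)]);q=(k[0]+8,k[1]-8-15)
    print(p,k.round(),*tj(*q,40))
grab('scene','s13');crop('s13',200,140,380,290,4,'s13c')
E
```

```text
11.5833 [712.4 -87.8  43.5] [-1.582  0.699 -1.403] [-0.8 -0.3 -0.5]
1.9 [-117.  -69.] [693.3 -87.4  40. ] [-1.91  0.04 -0.35]
1.6 [-120.  -54.] [678.8 -92.8  40. ] [-3.37 -0.5  -0.35]
1.3 [-118.  -38.] [663.2 -93.8  40. ] [-4.92 -0.59 -0.35]
1.0 [-112.  -24.] [648.1 -90.   40. ] [-6.43 -0.22 -0.35]
0.8 [-105.  -16.] [639.  -85.1  40. ] [-7.34  0.27 -0.35]
```

View pics/s13c.png

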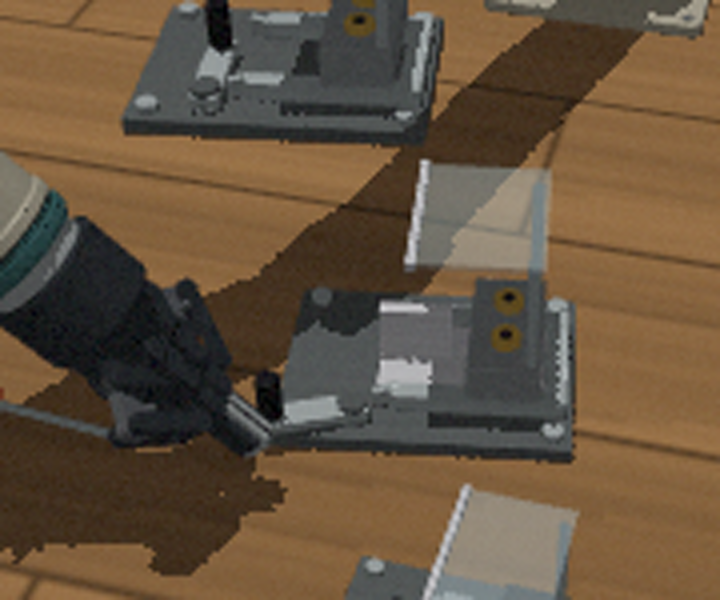

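Call:
servo_tool --increments '[{"dx": -0.8, "dy": 0, "dz": -0.3, "ax": 0, "ay": 0, "az": 0, "claw": 1}, {"dx": -1.5, "dy": 0, "dz": -0.3, "ax": 0, "ay": 0, "az": 0, "claw": 1}, {"dx": -2.2, "dy": -0.1, "dz": -0.3, "ax": 0, "ay": 0, "az": 0, "claw": 1}, {"dx": -2.8, "dy": -0.3, "dz": -0.3, "ax": 0, "ay": 0, "az": 0, "claw": 1}, {"dx": -3.4, "dy": -0.5, "dz": -0.3, "ax": 0, "ay": 0, "az": 0, "claw": 1}, {"dx": -3.9, "dy": -0.55, "dz": -0.3, "ax": 0, "ay": 0, "az": 0, "claw": 1}, {"dx": -4.4, "dy": -0.6, "dz": -0.3, "ax": 0, "ay": 0, "az": 0, "claw": 1}, {"dx": -4.9, "dy": -0.6, "dz": -0.3, "ax": 0, "ay": 0, "az": 0, "claw": 1}]'

```text
clock: 12.3
eef_pos: [664.7, -94.4, 43.1]
tool_rot: [-1.577, 0.696, -1.4]
force: [2.3, -1.5, 0.8]
width: -0.3
```

```bash
python3 - <<'E'
from h import *
s=read_state();print(s['clock'],s['eef_pos'].round(1),s['tool_rot'].round(3),s['force'].round(1))
for p in [1.0,.8,.6]:
    k=np.array([-68-52*np.sin(p),-52+52*np.cos(p)]);q=(k[0]+8,k[1]-8-15)
    print(p,k.round(),*tj(*q,40))
grab('scene','s14');crop('s14',200,140,380,290,4,'s14c');grab('wrist','w14');grab('top','t14');crop('t14',280,80,450,240,4,'t14c')
E
```

```text
12.3 [664.7 -94.4  43.1] [-1.577  0.696 -1.4  ] [ 2.3 -1.5  0.8]
1.0 [-112.  -24.] [648.1 -90.   40. ] [-1.65  0.44 -0.31]
0.8 [-105.  -16.] [639.  -85.1  40. ] [-2.57  0.93 -0.31]
0.6 [-97.  -9.] [631.  -78.5  40. ] [-3.37  1.59 -0.31]
```

View pics/t14c.png

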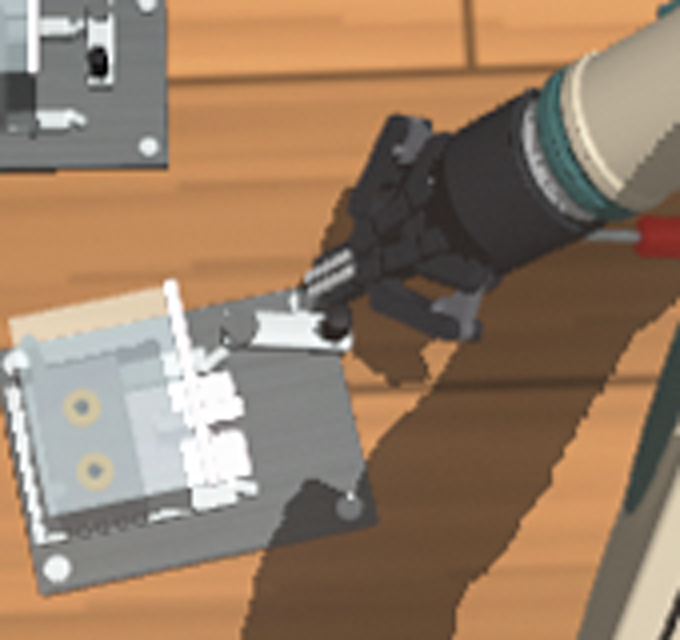

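View pics/w14.png

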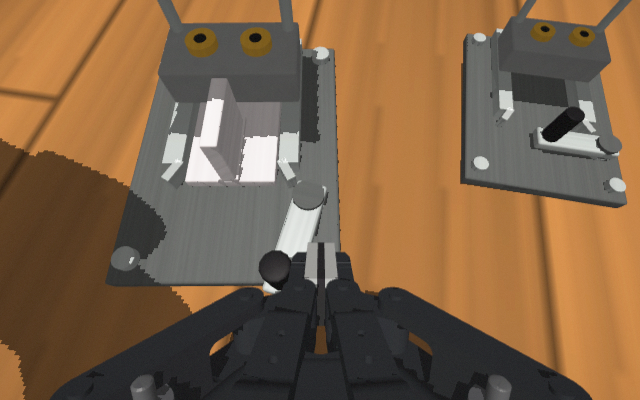

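The knob is at (275,268) in the wrist view and is being pushed by the left finger; the latch is at about 1.4. Continuing.

Call:
servo_tool --increments '[{"dx": -0.6, "dy": 0.1, "dz": -0.2, "ax": 0, "ay": 0, "az": 0, "claw": 1}, {"dx": -1.2, "dy": 0.3, "dz": -0.3, "ax": 0, "ay": 0, "az": 0, "claw": 1}, {"dx": -1.7, "dy": 0.5, "dz": -0.3, "ax": 0, "ay": 0, "az": 0, "claw": 1}, {"dx": -2.2, "dy": 0.7, "dz": -0.3, "ax": 0, "ay": 0, "az": 0, "claw": 1}, {"dx": -2.6, "dy": 1, "dz": -0.3, "ax": 0, "ay": 0, "az": 0, "claw": 1}, {"dx": -3, "dy": 1.3, "dz": -0.3, "ax": 0, "ay": 0, "az": 0, "claw": 1}, {"dx": -3.3, "dy": 1.5, "dz": -0.3, "ax": 0, "ay": 0, "az": 0, "claw": 1}, {"dx": -3.3, "dy": 1.5, "dz": -0.3, "ax": 0, "ay": 0, "az": 0, "claw": 1}]'

```text
clock: 13.12
eef_pos: [631.1, -78.2, 40.0]
tool_rot: [-1.578, 0.698, -1.4]
force: [-0.2, 0.7, 0.5]
width: 0.0
```

```bash
python3 - <<'E'
from h import *
s=read_state();print(s['clock'],s['eef_pos'].round(1),s['tool_rot'].round(3),s['force'].round(1))
grab('wrist','w15');grab('top','t15');crop('t15',280,80,450,240,4,'t15c')
E
```

```text
13.1167 [631.1 -78.2  40. ] [-1.578  0.698 -1.4  ] [-0.2  0.7  0.5]
```

View pics/w15.png

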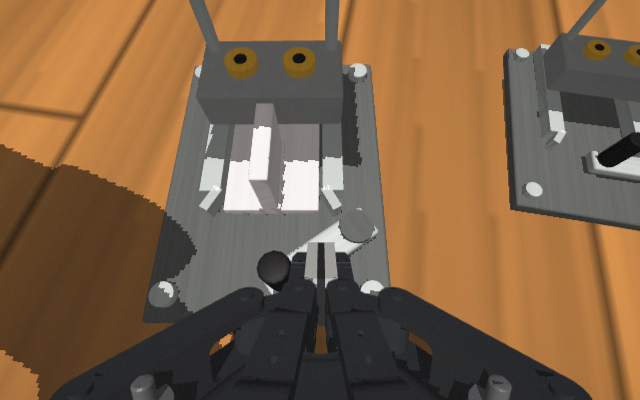

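View pics/t15c.png

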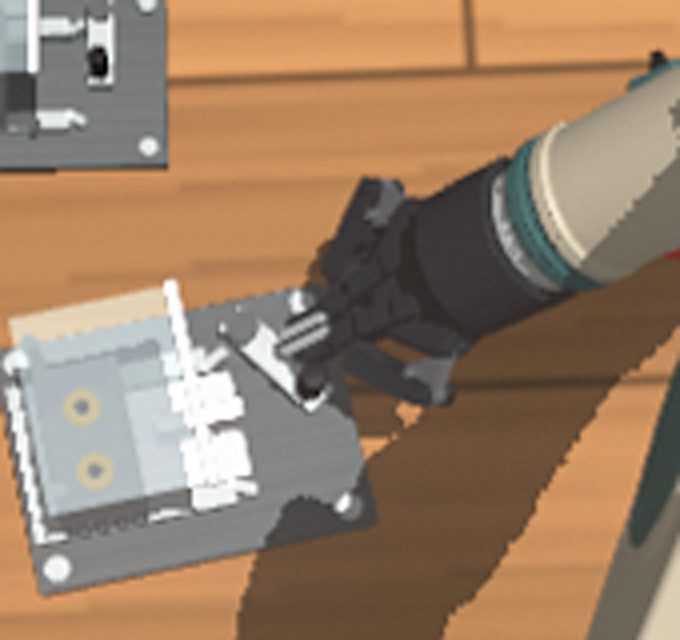

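```bash
python3 - <<'E'
from h import *
for p in [(-91,-38,40),(-140,-38,40),(-140,-10,40),(-120,-8,40),(-90,-2,40),(-82,0,40)]: print(p,*tj(*p))
E
```

```text
(-91, -38, 40) [637.1 -79.1  40. ] [ 0.56 -0.03  0.01]
(-140, -38, 40) [ 645.8 -127.3   40. ] [ 1.44 -4.85  0.01]
(-140, -10, 40) [ 618.3 -132.3   40. ] [-1.32 -5.35  0.01]
(-120, -8, 40) [ 612.8 -113.    40. ] [-1.87 -3.42  0.01]
(-90, -2, 40) [601.5 -84.5  40. ] [-3.   -0.58  0.01]
(-82, 0, 40) [598.1 -77.   40. ] [-3.34  0.18  0.01]
```

Call:
servo_tool --increments '[{"dx": 0.6, "dy": 0, "dz": 0, "ax": 0, "ay": 0, "az": 0, "claw": 1}, {"dx": 0.9, "dy": -1.6, "dz": 0, "ax": 0, "ay": 0, "az": 0, "claw": 1}, {"dx": 1.2, "dy": -3.2, "dz": 0, "ax": 0, "ay": 0, "az": 0, "claw": 1}, {"dx": 1.4, "dy": -4.9, "dz": 0, "ax": 0, "ay": 0, "az": 0, "claw": 1}, {"dx": 1.3, "dy": -5.3, "dz": 0, "ax": 0, "ay": 0, "az": 0, "claw": 1}, {"dx": 0.2, "dy": -5.3, "dz": 0, "ax": 0, "ay": 0, "az": 0, "claw": 1}, {"dx": -1.3, "dy": -5.3, "dz": 0, "ax": 0, "ay": 0, "az": 0, "claw": 1}, {"dx": -1.3, "dy": -5.3, "dz": 0, "ax": 0, "ay": 0, "az": 0, "claw": 1}]'

```text
clock: 13.88
eef_pos: [616.3, -132.2, 39.6]
tool_rot: [-1.582, 0.698, -1.403]
force: [0.2, -0.5, -0.2]
width: -0.0
```

```bash
python3 - <<'E'
from h import *
s=read_state();print(s['clock'],s['eef_pos'].round(1),s['tool_rot'].round(3),s['force'].round(1))
for p in [(-120,-8,40),(-90,-2,40),(-82,0,40)]: print(p,*tj(*p))
grab('wrist','w16')
E
```

```text
13.8833 [ 616.3 -132.2   39.6] [-1.582  0.698 -1.403] [ 0.2 -0.5 -0.2]
(-120, -8, 40) [ 612.8 -113.    40. ] [-0.36  1.93  0.04]
(-90, -2, 40) [601.5 -84.5  40. ] [-1.48  4.77  0.04]
(-82, 0, 40) [598.1 -77.   40. ] [-1.82  5.53  0.04]
```

View pics/w16.png

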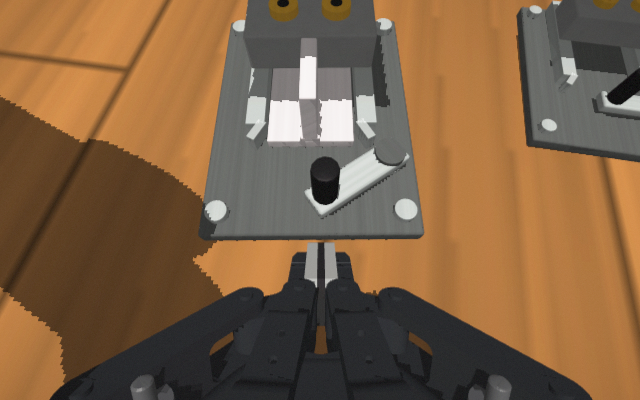

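The knob is straight ahead of the closed fingers. Pushing along +x.

Call:
servo_tool --increments '[{"dx": -0.2, "dy": 0.8, "dz": 0, "ax": 0, "ay": 0, "az": 0, "claw": 1}, {"dx": -0.4, "dy": 1.6, "dz": 0, "ax": 0, "ay": 0, "az": 0, "claw": 1}, {"dx": -0.6, "dy": 2.3, "dz": 0, "ax": 0, "ay": 0, "az": 0, "claw": 1}, {"dx": -0.9, "dy": 3, "dz": 0, "ax": 0, "ay": 0, "az": 0, "claw": 1}, {"dx": -1.15, "dy": 3.7, "dz": 0, "ax": 0, "ay": 0, "az": 0, "claw": 1}, {"dx": -1.4, "dy": 4.3, "dz": 0, "ax": 0, "ay": 0, "az": 0, "claw": 1}, {"dx": -1.5, "dy": 4.6, "dz": 0, "ax": 0, "ay": 0, "az": 0, "claw": 1}, {"dx": -1.5, "dy": 4.6, "dz": 0, "ax": 0, "ay": 0, "az": 0, "claw": 1}]'

```text
clock: 14.6
eef_pos: [603.8, -84.6, 40.1]
tool_rot: [-1.577, 0.698, -1.399]
force: [-0.3, 0.1, 0.2]
width: 0.1
```

```bash
python3 - <<'E'
from h import *
s=read_state();print(s['clock'],s['eef_pos'].round(1),s['tool_rot'].round(3),s['force'].round(1))
for p in [(-90,-2,40),(-82,0,40)]: print(p,*tj(*p))
grab('wrist','w17')
E
```

```text
14.6 [603.8 -84.6  40.1] [-1.577  0.698 -1.399] [-0.3  0.1  0.2]
(-90, -2, 40) [601.5 -84.5  40. ] [-0.23  0.   -0.01]
(-82, 0, 40) [598.1 -77.   40. ] [-0.57  0.76 -0.01]
```

View pics/w17.png

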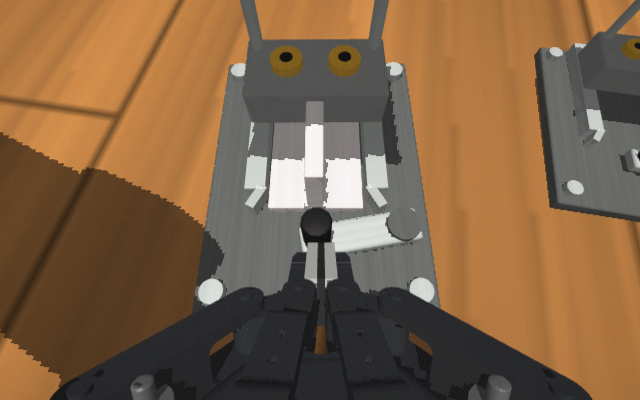

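Call:
servo_tool --increments '[{"dx": -0.1, "dy": 0.2, "dz": 0, "ax": 0, "ay": 0, "az": 0, "claw": 1}, {"dx": -0.2, "dy": 0.4, "dz": 0, "ax": 0, "ay": 0, "az": 0, "claw": 1}, {"dx": -0.25, "dy": 0.6, "dz": 0, "ax": 0, "ay": 0, "az": 0, "claw": 1}, {"dx": -0.3, "dy": 0.75, "dz": 0, "ax": 0, "ay": 0, "az": 0, "claw": 1}, {"dx": -0.3, "dy": 0.75, "dz": 0, "ax": 0, "ay": 0, "az": 0, "claw": 1}]'

```text
clock: 15.07
eef_pos: [600.9, -78.2, 39.9]
tool_rot: [-1.577, 0.697, -1.4]
force: [0.5, 0.7, 0.2]
width: -0.0
```

Call:
servo_tool --increments '[{"dx": -0.03, "dy": 0.15, "dz": 0, "ax": 0, "ay": 0, "az": 0, "claw": 1}, {"dx": -0.05, "dy": 0.25, "dz": 0, "ax": 0, "ay": 0, "az": 0, "claw": 1}, {"dx": -0.05, "dy": 0.25, "dz": 0, "ax": 0, "ay": 0, "az": 0, "claw": 1}]'

```text
clock: 15.32
eef_pos: [600.2, -75.9, 39.8]
tool_rot: [-1.578, 0.697, -1.4]
force: [-0.1, -1.2, 0.8]
width: 0.0
```

Call:
servo_tool --increments '[{"dx": -0.03, "dy": 0.15, "dz": 0, "ax": 0, "ay": 0, "az": 0, "claw": 1}, {"dx": -0.05, "dy": 0.25, "dz": 0, "ax": 0, "ay": 0, "az": 0, "claw": 1}, {"dx": -0.05, "dy": 0.25, "dz": 0, "ax": 0, "ay": 0, "az": 0, "claw": 1}, {"dx": -0.05, "dy": 0.25, "dz": 0, "ax": 0, "ay": 0, "az": 0, "claw": 1}]'

```text
clock: 15.65
eef_pos: [600.1, -75.6, 39.7]
tool_rot: [-1.577, 0.693, -1.401]
force: [0.5, -6.0, 3.0]
width: -0.1
```

Call:
servo_tool --increments '[{"dx": -0.03, "dy": 0.15, "dz": 0, "ax": 0, "ay": 0, "az": 0, "claw": 1}, {"dx": -0.05, "dy": 0.25, "dz": 0, "ax": 0, "ay": 0, "az": 0, "claw": 1}, {"dx": -0.05, "dy": 0.25, "dz": 0, "ax": 0, "ay": 0, "az": 0, "claw": 1}, {"dx": -0.05, "dy": 0.25, "dz": 0, "ax": 0, "ay": 0, "az": 0, "claw": 1}]'

```text
clock: 15.98
eef_pos: [600.1, -75.4, 39.6]
tool_rot: [-1.576, 0.69, -1.402]
force: [-0.2, -8.7, 3.2]
width: 0.2
```

```bash
python3 - <<'E'
from h import *
s=read_state();print(s['clock'],s['eef_pos'].round(1),s['force'].round(1))
grab('wrist','w18');crop('w18',180,60,500,320,2.4,'w18c')
E
```

```text
15.9833 [600.1 -75.4  39.6] [-0.2 -8.7  3.2]
```

View pics/w18c.png

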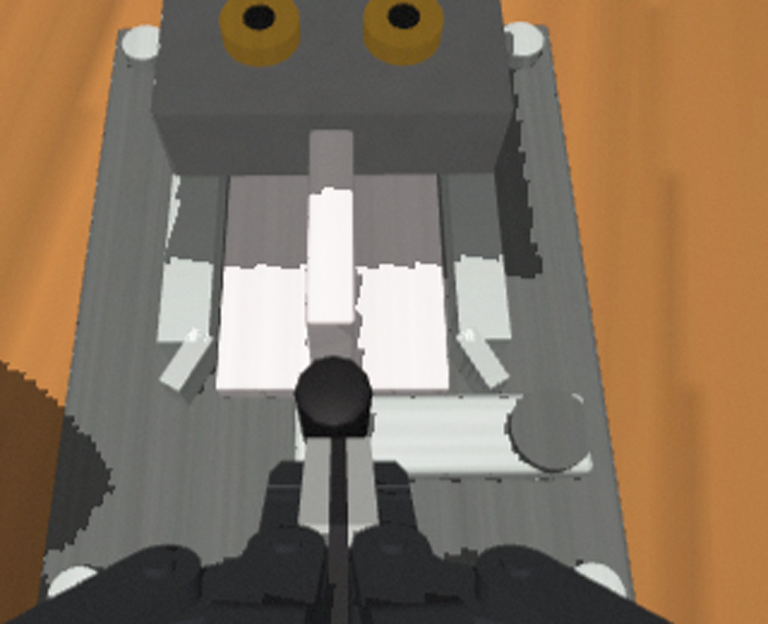

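The latch is at its hard stop: the force rises, the arm is square across, and it sits just behind the bracket. Retreating.

Call:
servo_tool --increments '[{"dx": 0.2, "dy": -0.8, "dz": 0, "ax": 0, "ay": 0, "az": 0, "claw": 1}, {"dx": 0.5, "dy": -2.5, "dz": 0.6, "ax": 0, "ay": 0, "az": 0, "claw": 1}, {"dx": 0.9, "dy": -5, "dz": 2.5, "ax": 0, "ay": 0, "az": 0, "claw": 1}, {"dx": 1.3, "dy": -7.5, "dz": 5, "ax": 0, "ay": 0, "az": 0, "claw": 1}, {"dx": 1.7, "dy": -10, "dz": 8, "ax": 0, "ay": 0, "az": 0, "claw": 1}, {"dx": 2, "dy": -12, "dz": 11, "ax": 0, "ay": 0, "az": 0, "claw": 1}, {"dx": 2, "dy": -13, "dz": 13, "ax": 0, "ay": 0, "az": 0, "claw": 1}, {"dx": 2, "dy": -13, "dz": 13, "ax": 0, "ay": 0, "az": 0, "claw": 1}]'

```text
clock: 16.7
eef_pos: [621.0, -205.1, 174.0]
tool_rot: [-1.57, 0.691, -1.398]
force: [0.5, -0.7, 0.2]
width: -0.4
```

Call:
servo_tool --increments '[{"dx": 0, "dy": 0, "dz": 0, "ax": 0, "ay": 0, "az": 0, "claw": 1}, {"dx": 0, "dy": 0, "dz": 0, "ax": 0, "ay": 0, "az": 0, "claw": 1}, {"dx": 0, "dy": 0, "dz": 0, "ax": 0, "ay": 0, "az": 0, "claw": 1}]'

```text
clock: 16.95
eef_pos: [618.8, -199.1, 168.4]
tool_rot: [-1.58, 0.7, -1.4]
force: [0.3, 0.3, -0.0]
width: 0.1
```

```bash
python3 - <<'E'
from h import *
s=read_state();print(s['clock'],s['eef_pos'].round(1),s['force'].round(1),s['qd'].round(3))
grab('wrist','w19');grab('top','t19')
L=bl(0,-.7,12)+[(rect(-78,-58,-52,10,24.5),(255,0,255))]
overlay('w19',*JIG,120,0,520,330,2,'w19o',L)
E
```

```text
16.95 [ 618.8 -199.1  168.4] [ 0.3  0.3 -0. ] [-0.003  0.001  0.004 -0.002 -0.001  0.002 -0.   ]
```

View pics/w19o.png

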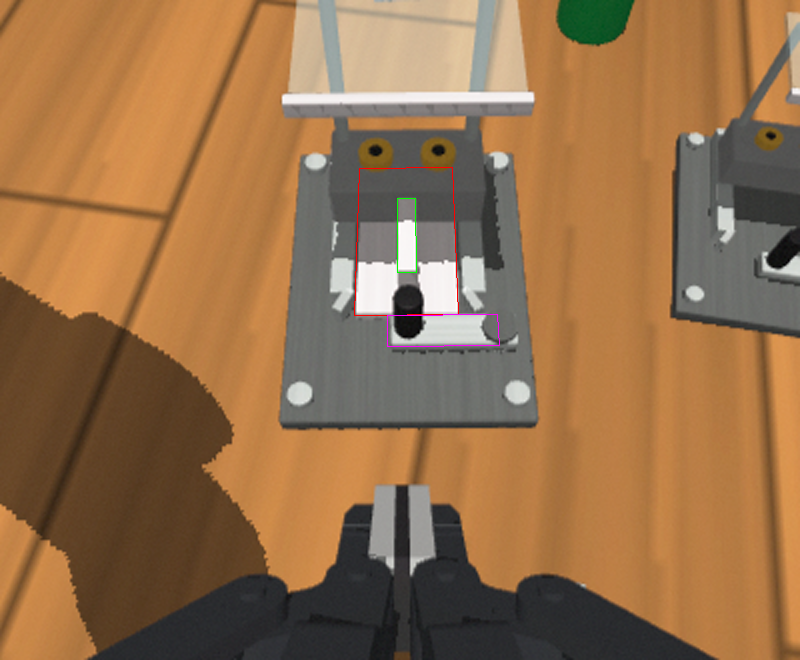

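View pics/t19.png

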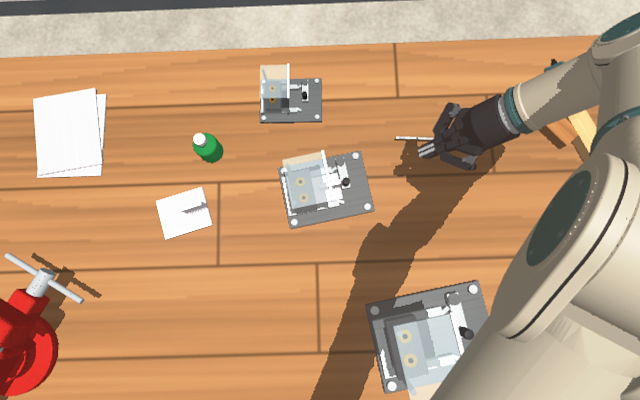

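The bracket matches its home overlay and the latch its closed overlay. The bystanders look unmoved, and the robot is clear and still.

```bash
python3 -c "
from cell import finish_job
print(finish_job())"
```

```text
the job is handed in; nothing more can be done
None
```

I loaded the narrow bracket fully home in the middle jig, closed the latch behind it, and handed the job in at about 17 s. I got no verdict back.

- **Which parts:** the right-hand bracket measured 110x60 mm, so it was the narrow one. The middle jig measured 195x144 mm, matching the size given.
- **Bracket:** I gripped it by the fin with the tool tilted 40° and slid it in until it met the stop. There the push force rose to 8 N with no further movement, within 1 mm of the computed home position.
- **Latch:** I pushed the knob round with closed fingers to its hard stop, where the force rose to about 9 N with no further movement.
- **Last checks:** the final wrist picture shows the bracket at home and the latch arm square across behind it, both within about 1 mm of their expected outlines. The force reading was near zero and the arm was clear and still.
- **Bystanders and guard:** the wide bracket and bottle look unmoved in the top view, and I saw no contact with the guard. The gripper partly covered the screwdriver in the last top view; only its tip was visible, where it was before.
- **Disagreement:** my jig position was about 0.7 mm off sideways compared with the rails, which I corrected while sliding in.

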